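Oil the pudding moulds on the indexing turntable

ROBOT

A 6-joint arm with a two-finger parallel gripper is mounted at the origin on the work surface. World frame = base frame: x ahead of the robot, y to its left, z up, the work surface at z = 0. Lengths are in m, angles in rad, forces in N, time in s.
With the tool pointing down it reaches from about 0.4 to 0.825 m from the base axis. Payload 7 kg.
Tool frame: the origin (TCP) lies on the centre line of the jaws, within the pads' length; the fingertips stand 14 mm ahead of it and the grasp point (between the pads) lies 5 mm behind it; z points along the fingers, y is the line along which they close (so a half turn about z gives the same grasp; the last joint's range is limited). The gripper opens to 88 mm and grips with 3 to 60 N. Pads are 19 mm wide; open, the fingers measure 130 mm over their backs; the gripper's body (78 mm by 193 mm) begins 47 mm behind the grasp point.
Start: joints at [-0.909, 0.359, 0.012, 0, -1.224, -0.288], TCP at [0.246, -0.628, 0.205] pointing down, gripper open.
Joint ranges: [-3.07, 3.07], [-1.43, 2.12], [-1.02, 1.25], [-3.03, 1.67], [-3.05, -0], [-3.03, 3.03]. Speed limits (rad/s): [2.39, 2.39, 3.01, 3.14, 3.14, 3.14].

INTERFACE

Orientations are given as [roll, pitch, yaw] about the fixed x, y, z axes, in that order (R = Rz(yaw) Ry(pitch) Rx(roll)).
In Python, from station import arm gives the robot as it stands.
- The arm moves only by the tool move_arm, never from a script. Its argument "rows" is a list of rows, each an object with "translation": the shift along the tool's x, y, z in cm, a list of three; "rot": the turn, a rotation vector about the tool's x, y, z in degrees, a list of three; "hand": the closure, from 0 (fully open) to 1 (shut). A call has 1 to 8 rows; each row is the pose to reach, as a shift and turn from the pose commanded when the call began, along the tool's axes at that moment; what a row does not reach only later rows make up. A row lasts 1/12 s, in which the tool goes at most 41.7 mm and 7.16 degrees, less where a joint would pass 70% of its speed; a pose out of reach is approached as far as the arm can. A call with a gripper value outside its range is refused whole. The fingers move at their own pace and stop on an object; "squeeze" is the grip in N (left out, the last holds). Time passes only in rows, so rows that repeat a pose let the fingers close. It gives the time, the measured TCP pose, the force, the opening and the grip force at its end, in the units of the state.
- arm.get_state(): the state, without advancing time (a new reading comes with each control period).
- arm.grab_frame(name): name is "scene" or "side" or "wrist"; returns (picture, depth): 400x640x3 uint8, red, green, blue; 400x640 float32, m along the optical axis (not along the pixel's ray), 0 where there is no reading.
- arm.camera_params(name): a dict with "vfov" (degrees; the focal length in pixels is half the picture's height over the tangent of half this angle, whatever the lens; pixels are square), "cx", "cy" (the principal point, pixels), "position" and "orientation" of the camera in the world; the wrist camera has in their place "tool_from_camera" (4x4, takes a point from camera to tool coordinates, whose origin is the TCP and whose axes are the flange's). Camera axes: x right, y down, z forward; pixel columns grow to the right and rows downward; lengths in m; the calibration is good to about 2 mm. A picture is of the moment at which its call begins: read the wrist's pose just before it. camera_params takes no time and is no camera call.
- arm.job_done(): hands the job in; it is judged then, once.
Trained networks look in the newest picture that a camera, given by its name, has taken for a name from the list of things; names that differ only in an ending like _2 or _b are one class to them, and where a whole thing is asked for, a point or a joint stands for the part that bears it (a point fixed in the world has none). Each returns a list of dicts, best first, with "p" (0 to 1); they miss things now and then, are a little off and sometimes report something else, mostly with a low value. They report only what shows in the picture. A call takes as long as a camera call.
- arm.search_frame(label, camera): "point" ([x, y, z] in m, in the coordinates of the camera as it stood for that picture, good to about 4 mm: the middle of the surface that is visible of it).
- arm.pinpoint(label, camera): "point" ([x, y, z] in m, in the coordinates of the camera as it stood for that picture, good to about 4 mm: a listed point, or the origin of a listed thing).
The state is a dict: "t": time; "q": joint angles; "qd": joint speeds; "joint_efforts": joint torques, N m; "eef_pos": TCP position; "ee_rot": TCP orientation; "force": force on the tool from outside, world axes, zero at the start; "moment": the same for the moment, N m; "width": finger opening in m; "gripper_force": force on a finger pad.
Only numpy, scipy, OpenCV 4.12 (cv2) and the standard library are available. Lean on these libraries where they do the work, as an engineer would, in place of code of your own. Each camera call takes 0.05 s, during which the arm holds its last target. There are 200 camera calls.

TASK

Stand all the copper pudding moulds upright on the turntable, then oil them from all round with the clamped spray can: press its cap right down and let it up with the turntable locked where it is, then pull up the red knob, turn the platter to the next hole, let the pin drop fully home and spray again, and turn it on the same way to the third hole for a last spray. Spray only while the pin is home. Leave the moulds upright on the platter in that third position with the pin home, and do not disturb the heart cutter or the jar.

Things in the scene. Friction and masses are not known exactly. Their poses are not given: they have to be found in the camera images.
- turntable: fixed grey base disc of the indexing turntable, 344 mm across; origin on the worktop at the turntable's axis, z up. Hidden in it, on a circle of 50 mm radius, are three holes 120 degrees apart; three yellow dots on its rim mark them
- platter_top (a point): centre of the upper face of the white turning platter, 310 mm across, flat, 50 mm above the worktop. x points from the axis to the lock pin and to the red mark on the platter's edge. Moulds may stand anywhere on it within 120 mm of this centre that is clear of the knob
- platter (a joint): angle of the platter on its base, rad, 0 at the start, grows anticlockwise seen from above, turns endlessly either way once the pin is out (about 3 N at the knob). The holes are at 0, 2.094, 4.189 and so on (also negative); in a hole there is about 0.04 rad of play either way
- pin (a joint): height of the sprung lock pin, m: 0 fully home in a hole, 0.009 when its tip rides on the plate between holes, 0.016 fully pulled up. The round-nosed 10 mm pin is carried by the platter, so it is pulled up and dragged round with it; its spring pushes it down with 5 N at home, 12 N fully up
- knob_grip (a point): mid-height of the red pull knob on the lock pin, 50 mm from the platter's axis, 127 mm above the worktop when home. Knob 30 mm across and 22 mm tall below a 36 mm cap 6 mm thick (top 16 mm above this point), on a 22 mm steel sleeve; it swivels freely on the pin so the hand need not turn with the platter
- spray_cap (a joint): how far the spray cap is pressed, m: 0 up, 0.006 fully down; sprung, 2 N to start, 7 N fully down. Pressed beyond 0.004 it sprays
- cap_top (a point): centre of the top of the spray can's round white cap, 36 mm across, 207 mm above the worktop when up, with a short red-tipped spout that points at the turntable
- spray_stand: fixed steel stand that holds the green and yellow spray can upright; foot 100 x 100 mm, can 60 mm across. Origin on the worktop under the can's axis; the spout points along its -y
- mould1: empty copper pudding mould, an open cup 60 mm tall, 60 mm across at the rim and 54 mm at the foot, 3 mm wall, 80 g. Origin at the centre of its foot, z along its axis towards the mouth. Some of the five may be absent
- mould2: empty copper pudding mould, an open cup 60 mm tall, 60 mm across at the rim and 54 mm at the foot, 3 mm wall, 80 g. Origin at the centre of its foot, z along its axis towards the mouth. Some of the five may be absent
- mould3: empty copper pudding mould, an open cup 60 mm tall, 60 mm across at the rim and 54 mm at the foot, 3 mm wall, 80 g. Origin at the centre of its foot, z along its axis towards the mouth. Some of the five may be absent
- mould4: empty copper pudding mould, an open cup 60 mm tall, 60 mm across at the rim and 54 mm at the foot, 3 mm wall, 80 g. Origin at the centre of its foot, z along its axis towards the mouth. Some of the five may be absent
- mould5: empty copper pudding mould, an open cup 60 mm tall, 60 mm across at the rim and 54 mm at the foot, 3 mm wall, 80 g. Origin at the centre of its foot, z along its axis towards the mouth. Some of the five may be absent
- cutter: heart-shaped steel biscuit cutter, about 85 x 95 mm and 35 mm tall, origin at its foot near the middle. Leave alone
- sprinkle_jar: small jar of sprinkles with a blue lid, 60 mm across, 85 mm tall, origin at the centre of its foot. Leave alone

How it is judged:
On the way, in this order (a step that is already met when the one before it is completed fails the run):
1. all the moulds stand upright on the locked turntable, let go, at its first stop (horizontal distance between each of mould1, mould2, mould3, mould4, mould5 and platter_top below 0.135 m and z of mould1 in the frame of platter_top between -0.005 and 0.008 m and angle between each of mould1, mould2, mould3, mould4, mould5's own z axis and vertical below 0.12 rad and linear speed of each of mould1, mould2, mould3, mould4, mould5 below 0.03 m/s and contact force between the fingers and mould1 below 0.1 N and z of mould2 in the frame of platter_top between -0.005 and 0.008 m and contact force between the fingers and mould2 below 0.1 N and z of mould3 in the frame of platter_top between -0.005 and 0.008 m and contact force between the fingers and mould3 below 0.1 N and z of mould4 in the frame of platter_top between -0.005 and 0.008 m and contact force between the fingers and mould4 below 0.1 N and z of mould5 in the frame of platter_top between -0.005 and 0.008 m and contact force between the fingers and mould5 below 0.1 N and value of joint pin below 0.0035 m and value of joint spray_cap below 0.0015 m and value of joint platter between -0.07 and 0.07 rad), for 0.3 s.
2. the spray cap is pressed down with the turntable locked in its first hole and all moulds on it (horizontal distance between each of mould1, mould2, mould3, mould4, mould5 and platter_top below 0.135 m and z of mould1 in the frame of platter_top between -0.005 and 0.008 m and angle between each of mould1, mould2, mould3, mould4, mould5's own z axis and vertical below 0.12 rad and z of mould2 in the frame of platter_top between -0.005 and 0.008 m and z of mould3 in the frame of platter_top between -0.005 and 0.008 m and z of mould4 in the frame of platter_top between -0.005 and 0.008 m and z of mould5 in the frame of platter_top between -0.005 and 0.008 m and value of joint pin below 0.0035 m and value of joint spray_cap above 0.004 m and value of joint platter between -0.07 and 0.07 rad), for 0.1 s.
3. the turntable is locked in its second hole, the pin home, all moulds on it (horizontal distance between each of mould1, mould2, mould3, mould4, mould5 and platter_top below 0.135 m and z of mould1 in the frame of platter_top between -0.005 and 0.008 m and angle between each of mould1, mould2, mould3, mould4, mould5's own z axis and vertical below 0.12 rad and z of mould2 in the frame of platter_top between -0.005 and 0.008 m and z of mould3 in the frame of platter_top between -0.005 and 0.008 m and z of mould4 in the frame of platter_top between -0.005 and 0.008 m and z of mould5 in the frame of platter_top between -0.005 and 0.008 m and value of joint pin below 0.0035 m and value of joint spray_cap below 0.0015 m and (value of joint platter between 2.0244 and 2.1644 rad or value of joint platter between -2.1644 and -2.0244 rad)), for 0.3 s.
4. the spray cap is pressed down with the turntable locked in its second hole and all moulds on it (horizontal distance between each of mould1, mould2, mould3, mould4, mould5 and platter_top below 0.135 m and z of mould1 in the frame of platter_top between -0.005 and 0.008 m and angle between each of mould1, mould2, mould3, mould4, mould5's own z axis and vertical below 0.12 rad and z of mould2 in the frame of platter_top between -0.005 and 0.008 m and z of mould3 in the frame of platter_top between -0.005 and 0.008 m and z of mould4 in the frame of platter_top between -0.005 and 0.008 m and z of mould5 in the frame of platter_top between -0.005 and 0.008 m and value of joint pin below 0.0035 m and value of joint spray_cap above 0.004 m and (value of joint platter between 2.0244 and 2.1644 rad or value of joint platter between -2.1644 and -2.0244 rad)), for 0.1 s.
5. the turntable is locked in its third hole, the pin home, all moulds on it (horizontal distance between each of mould1, mould2, mould3, mould4, mould5 and platter_top below 0.135 m and z of mould1 in the frame of platter_top between -0.005 and 0.008 m and angle between each of mould1, mould2, mould3, mould4, mould5's own z axis and vertical below 0.12 rad and z of mould2 in the frame of platter_top between -0.005 and 0.008 m and z of mould3 in the frame of platter_top between -0.005 and 0.008 m and z of mould4 in the frame of platter_top between -0.005 and 0.008 m and z of mould5 in the frame of platter_top between -0.005 and 0.008 m and value of joint pin below 0.0035 m and value of joint spray_cap below 0.0015 m and (value of joint platter between 4.11879 and 4.25879 rad or value of joint platter between -4.25879 and -4.11879 rad)), for 0.3 s.
6. the spray cap is pressed down with the turntable locked in its third hole and all moulds on it (horizontal distance between each of mould1, mould2, mould3, mould4, mould5 and platter_top below 0.135 m and z of mould1 in the frame of platter_top between -0.005 and 0.008 m and angle between each of mould1, mould2, mould3, mould4, mould5's own z axis and vertical below 0.12 rad and z of mould2 in the frame of platter_top between -0.005 and 0.008 m and z of mould3 in the frame of platter_top between -0.005 and 0.008 m and z of mould4 in the frame of platter_top between -0.005 and 0.008 m and z of mould5 in the frame of platter_top between -0.005 and 0.008 m and value of joint pin below 0.0035 m and value of joint spray_cap above 0.004 m and (value of joint platter between 4.11879 and 4.25879 rad or value of joint platter between -4.25879 and -4.11879 rad)), for 0.1 s.
At the end, for the whole second after the job is handed in: every mould upright (0.12 rad) and still on the platter, centre within 135 mm of its axis; platter at its third hole (two thirds of a turn either way, 0.07 rad), pin home (under 3.5 mm), spray cap up; cutter and jar moved less than 40 mm (all of step 5 and linear speed of each of mould1, mould2, mould3, mould4, mould5 below 0.03 m/s and distance of each of cutter, sprinkle_jar from where it was at the start of the episode below 0.04 m); the robot touches nothing.
It fails at once if the spray cap is pressed while the pin is out of its hole (value of joint spray_cap above 0.003 m and value of joint pin above 0.0045 m).
It fails at once if the heart cutter is pushed more than 40 mm (distance of cutter from where it was at the start of the episode above 0.04 m).
It fails at once if the sprinkle jar is pushed more than 40 mm (distance of sprinkle_jar from where it was at the start of the episode above 0.04 m).
Of mould1, mould2, mould3, mould4, mould5 only 3 to 5 are there at a start; the rules pass over those that are not, and their reading is None.
At some moment in a run one of mould1, mould2, mould3, mould4, mould5 may be knocked a few centimetres aside while the robot is not near it.
It also fails if it takes over 210 s, if anything falls off the work surface, if the arm or the gripper's body presses on something with over 40 N, if the wrist force passes 120 N, or if a joint passes its speed limit or range.

## Working session

There is one attempt and no reset: what is moved stays moved. The work goes in short steps, Python scripts to look and compute and a tool call to move; the robot and the scene stay as the last step left them, time stands still between calls to the robot, and variables do not carry over. Pictures are saved under pics/ and viewed, at most 14 in all, crops included, and the job is handed in when it is done.

Besides the shell and the picture viewer there is one more tool, called after "Request:" as name([rows], argument=value, ...), one row to a line, values as JSON. move_arm: Moves the arm, as the interface text tells. Its arguments: {"type":"object","properties":{"rows":{"type":"array","items":{"type":"object","properties":{"translation":{"type":"array","items":{"type":"number"}},"rot":{"type":"array","items":{"type":"number"}},"hand":{"type":"number"}}}},"squeeze":{"type":"number"}},"required":["rows"]}

```bash
mkdir -p pics; ls; cat > h.py <<'E'
import numpy as np, cv2
from scipy.spatial.transform import Rotation as R
from station import arm
def T_tool():
    s=arm.get_state(); T=np.eye(4); T[:3,:3]=R.from_euler('xyz',s['ee_rot']).as_matrix(); T[:3,3]=s['eef_pos']; return T
def T_cam(n):
    c=arm.camera_params(n)
    if n=='wrist': return T_tool()@np.array(c['tool_from_camera'])
    T=np.eye(4); o=np.array(c['orientation'])
    T[:3,:3]=o if o.shape==(3,3) else R.from_euler('xyz',o).as_matrix() if o.size==3 else R.from_quat(o).as_matrix()
    T[:3,3]=c['position']; return T
def w(T,p): return T[:3,:3]@np.array(p)+T[:3,3]
def find(n,labels,f='pinpoint',pmin=.3,pic=None):
    T=T_cam(n); im,d=arm.grab_frame(n)
    if pic: cv2.imwrite('pics/'+pic,im[:,:,::-1])
    for l in labels:
        for r in getattr(arm,f)(l,n):
            if r['p']>pmin: print(n,f,l,round(r['p'],2),np.round(w(T,r['point']),4))
    return im,d,T
def cloud(n,im,d,T):
    c=arm.camera_params(n); f=200/np.tan(np.radians(c['vfov'])/2)
    v,u=np.mgrid[:400,:640]
    P=np.stack([(u-c['cx'])/f*d,(v-c['cy'])/f*d,d],-1)
    return P@T[:3,:3].T+T[:3,3]
E
python3 - <<'E'
from h import *
for n in ['scene','side','wrist']: print(n,arm.camera_params(n))
print(arm.get_state())
for n in ['scene','side']:
    find(n,['turntable','platter_top','knob_grip','cap_top','spray_stand','mould1','cutter','sprinkle_jar'],pic=n+'0.png')
E
```

```text
pics
scene {'vfov': 43.46113461190593, 'cx': 324.8202510729994, 'cy': 198.3000088499898, 'position': array([ 0.86002186, -0.68245602,  1.26384794]), 'orientation': array([-2.56376626, -0.00752011,  0.54179381])}
side {'vfov': 57.77792797560626, 'cx': 319.422014701137, 'cy': 199.48102334493794, 'position': array([0.13189597, 0.60225444, 0.93201146]), 'orientation': array([-2.37821653e+00, -1.02368856e-03, -2.64960475e+00])}
wrist {'vfov': 63.99214211511637, 'cx': 323.89241555859434, 'cy': 197.28874050111463, 'tool_from_camera': array([[-1.06857220e-03, -9.52248732e-01, -3.05321489e-01,
         8.14428864e-02],
       [ 9.99998921e-01, -7.09675083e-04, -1.28645989e-03,
        -1.16505889e-03],
       [ 1.00835075e-03, -3.05322534e-01,  9.52248462e-01,
        -1.79520271e-01],
       [ 0.00000000e+00,  0.00000000e+00,  0.00000000e+00,
         1.00000000e+00]])}
{'t': 0.0, 'q': array([-9.08917552e-01,  3.59390511e-01,  1.10795030e-02, -3.73706666e-04,
       -1.22408046e+00, -2.88088919e-01]), 'qd': array([ 7.29028442e-04,  9.42462271e-05,  1.22971467e-03, -9.72765083e-04,
       -8.
[... 1119 characters left out ...]

scene pinpoint sprinkle_jar 0.66 [0.4719 0.2778 0.0016]
scene pinpoint sprinkle_jar 0.63 [ 0.5639  0.0175 -0.001 ]
side pinpoint turntable 0.55 [0.5585 0.0227 0.    ]
side pinpoint platter_top 0.65 [0.5533 0.0118 0.0543]
side pinpoint knob_grip 0.46 [0.5124 0.0397 0.1304]
side pinpoint cap_top 0.52 [0.6041 0.2934 0.208 ]
side pinpoint spray_stand 0.74 [ 0.5997  0.2928 -0.0019]
side pinpoint mould1 0.91 [ 3.955e-01 -3.105e-01 -1.000e-04]
side pinpoint mould1 0.89 [ 0.3757  0.2341 -0.0004]
side pinpoint mould1 0.75 [ 0.5678 -0.4317  0.0012]
side pinpoint mould1 0.62 [0.3797 0.3668 0.0028]
side pinpoint cutter 0.77 [ 0.4335 -0.4327  0.0017]
side pinpoint sprinkle_jar 0.6 [0.4739 0.2744 0.0019]
```

View pics/scene0.png

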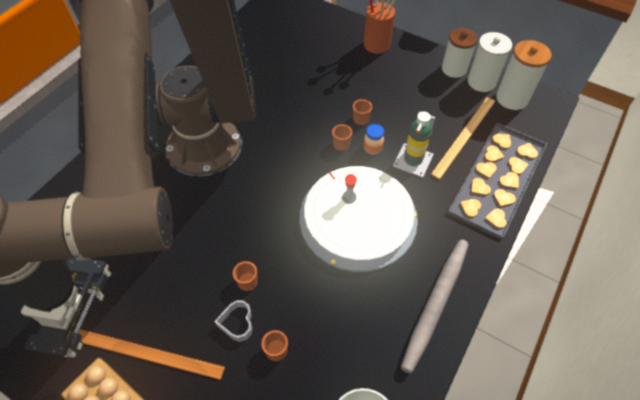

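View pics/side0.png

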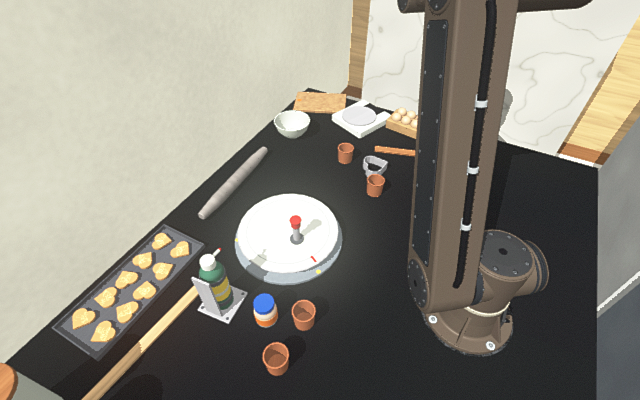

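Four copper moulds stand upright: two by the jar (scene 342,137 and 362,112), two by the cutter (245,276 and 275,346). The knob is at (350,182) and the cap at (424,118). I'll refine these from depth.

```bash
cat >> h.py <<'E'
def circ(P):
    A=np.c_[2*P,np.ones(len(P))]; x=np.linalg.lstsq(A,(P**2).sum(1),rcond=None)[0]; return x[:2],np.sqrt(x[2]+x[:2]@x[:2])
def near(C,xy,r,z0,z1):
    m=(np.hypot(C[...,0]-xy[0],C[...,1]-xy[1])<r)&(C[...,2]>z0)&(C[...,2]<z1); return C[m]
def rim(C,xy,z0=.0,r=.05):
    Q=near(C,xy,r,z0+.03,z0+.075)
    if len(Q)<10: return None
    zt=np.percentile(Q[:,2],98); Q=Q[Q[:,2]>zt-.004]; h=cv2.minEnclosingCircle(Q[:,:2].astype(np.float32)); return np.round(h[0],4),round(h[1],4),round(zt,4),len(Q)
E
python3 - <<'E'
from h import *
for n in ['scene','side']:
    T=T_cam(n); im,d=arm.grab_frame(n); C=cloud(n,im,d,T)
    Q=near(C,(.56,.018),.2,.04,.056); print(n,'platter',cv2.minEnclosingCircle(Q[:,:2].astype(np.float32)),np.median(Q[:,2]))
    for nm,xy,z in [('knob',(.515,.04),(.12,.17)),('cap',(.605,.294),(.195,.24))]:
        Q=near(C,xy,.04,*z); zt=np.percentile(Q[:,2],95); Q=Q[Q[:,2]>zt-.004]; print(nm,cv2.minEnclosingCircle(Q[:,:2].astype(np.float32)),zt,len(Q))
    for xy in [(.377,.237),(.378,.3675),(.57,-.428),(.3957,-.31)]: print(rim(C,xy))
    hsv=cv2.cvtColor(im,cv2.COLOR_RGB2HSV); m=((hsv[...,0]<6)|(hsv[...,0]>174))&(hsv[...,1]>150)&(hsv[...,2]>100)
    Q=C[m]; Q=Q[(np.hypot(Q[:,0]-.56,Q[:,1]-.018)<.17)&(Q[:,2]<.07)]; print('mark',np.median(Q,0),len(Q))
E
```

```text
scene platter ((0.5631169676780701, 0.017156681045889854), 0.1593451350927353) 0.050407412024594755
knob ((0.5181373953819275, 0.037586797028779984), 0.018175166100263596) 0.14659726581306234 65
cap ((0.607736349105835, 0.2924859821796417), 0.01854272559285164) 0.2098401813064982 66
(array([0.381 , 0.2326]), 0.0317, np.float64(0.0639), 41)
(array([0.3832, 0.3608]), 0.0311, np.float64(0.065), 27)
(array([ 0.5732, -0.4257]), 0.0308, np.float64(0.0646), 54)
(array([ 0.4022, -0.3121]), 0.0313, np.float64(0.0641), 62)
mark [nan nan nan] 0
side platter ((0.5558508634567261, 0.015598245896399021), 0.1591220200061798) 0.05102837389569803
knob ((0.5118582844734192, 0.03877031058073044), 0.01841471716761589) 0.14604485638345371 92
cap ((0.6015411615371704, 0.2930481433868408), 0.018564540892839432) 0.20957641781610592 140
(array([0.3748, 0.2351]), 0.0311, np.float64(0.0634), 102)
(array([0.377 , 0.3634]), 0.0312, np.float64(0.0635), 122)
(array([ 0.5672, -0.4241]), 0.0314, np.float64(0.0649), 23)
(array([ 0.397 , -0.3114]), 0.0319, np.float64(0.0631), 55)
mark [0.43364961 0.07717623 0.05079736] 10
  return _methods._mean(a, axis=axis, dtype=dtype,
  ret = um.true_divide(
```

Request:
move_arm([
  {"translation": [0,0,-4],"rot": [0,0,-7],"hand": 0},
  {"translation": [0,0,-8],"rot": [0,0,-14],"hand": 0},
  {"translation": [0,0,-10],"rot": [0,0,-21],"hand": 0},
], squeeze=15)

```text
t: 1.25
eef_pos: [0.2465, -0.6297, 0.3099]
ee_rot: [-3.137, -0.002, -2.395]
force: [1.0, -1.1, 1.9]
width: 0.0878
gripper_force: 0.0
```

Request:
move_arm([
  {"translation": [0,0,0],"rot": [0,0,7.1],"hand": 0},
  {"translation": [0,0,0],"rot": [0,0,14.2],"hand": 0},
  {"translation": [0,0,0],"rot": [0,0,21.3],"hand": 0},
  {"translation": [0,0,0],"rot": [0,0,28.4],"hand": 0},
  {"translation": [0,0,0],"rot": [0,0,35.5],"hand": 0},
  {"translation": [0,0,0],"rot": [0,0,42.6],"hand": 0},
  {"translation": [0,0,0],"rot": [0,0,42.6],"hand": 0},
])

```text
t: 1.83
eef_pos: [0.2465, -0.6283, 0.3047]
ee_rot: [3.142, 0.0, 3.133]
force: [0.7, 0.3, 0.2]
width: 0.0879
gripper_force: 0.0
```

Request:
move_arm([
  {"translation": [-3,2.8,0],"hand": 0,"rot": [0,0,0]},
  {"translation": [-6,5.6,0],"hand": 0,"rot": [0,0,0]},
  {"translation": [-9,8.4,0],"hand": 0,"rot": [0,0,0]},
  {"translation": [-12,11.2,0],"hand": 0,"rot": [0,0,0]},
  {"translation": [-15,14,0],"hand": 0,"rot": [0,0,0]},
  {"translation": [-18,16.8,0],"hand": 0,"rot": [0,0,0]},
  {"translation": [-21,19.6,0],"hand": 0,"rot": [0,0,0]},
  {"translation": [-24,22,0],"hand": 0,"rot": [0,0,0]},
])

```text
t: 2.5
eef_pos: [0.4884, -0.4072, 0.3053]
ee_rot: [-3.141, 0.001, -3.14]
force: [-0.3, -0.7, -0.7]
width: 0.0876
gripper_force: 0.0
```

```bash
python3 - <<'E'
from h import *
print(T_tool()[:3,3])
im,d,T=find('wrist',['mould1','cutter'],pic='w1.png'); C=cloud('wrist',im,d,T)
for xy in [(.57,-.425),(.3996,-.312)]: print(rim(C,xy))
im,d,T=find('scene',['mould1']); C=cloud('scene',im,d,T)
im,d,T=find('side',['mould1'],pic='s1.png')
E
```

```text
[ 0.48837257 -0.40717534  0.30533115]
wrist pinpoint mould1 0.94 [ 5.765e-01 -4.295e-01  3.000e-04]
(array([ 0.5726, -0.4269]), 0.0313, np.float64(0.0616), 385)
(array([ 0.4018, -0.3133]), 0.0312, np.float64(0.0615), 529)
scene pinpoint mould1 0.84 [0.377  0.3682 0.0008]
scene pinpoint mould1 0.79 [ 0.5726 -0.4243  0.0046]
scene pinpoint mould1 0.67 [ 3.988e-01 -3.117e-01  2.000e-04]
side pinpoint mould1 0.89 [0.381  0.3644 0.003 ]
side pinpoint mould1 0.77 [ 0.3955 -0.3108 -0.0011]
side pinpoint mould1 0.72 [ 0.5655 -0.4271 -0.0007]
side pinpoint mould1 0.65 [0.3762 0.2323 0.0022]
```

Request:
move_arm([
  {"translation": [-3.5,-1,2],"hand": 0,"rot": [0,0,0]},
  {"translation": [-7,-1.9,4],"hand": 0,"rot": [0,0,0]},
  {"translation": [-8.3,-1.9,8],"hand": 0,"rot": [0,0,0]},
  {"translation": [-8.3,-1.9,12],"hand": 0,"rot": [0,0,0]},
  {"translation": [-8.3,-1.9,16],"hand": 0,"rot": [0,0,0]},
  {"translation": [-8.3,-1.9,20],"hand": 0,"rot": [0,0,0]},
  {"translation": [-8.3,-1.9,23.5],"hand": 0,"rot": [0,0,0]},
  {"translation": [-8.3,-1.9,25.7],"hand": 0,"rot": [0,0,0]},
])

```text
t: 3.52
eef_pos: [0.5669, -0.4287, 0.0434]
ee_rot: [3.139, -0.004, 3.137]
force: [-0.5, 0.1, 0.1]
width: 0.0875
gripper_force: 0.0
```

Request:
move_arm([
  {"translation": [0,0,0],"hand": 0.3,"rot": [0,0,0]},
  {"translation": [0,0,0],"hand": 0.5,"rot": [0,0,0]},
  {"translation": [0,0,0],"hand": 0.6,"rot": [0,0,0]},
  {"translation": [0,0,0],"hand": 0.6,"rot": [0,0,0]},
  {"translation": [0,0,0],"hand": 0.6,"rot": [0,0,0]},
], squeeze=10)

```text
t: 3.93
eef_pos: [0.5712, -0.4293, 0.0504]
ee_rot: [-3.14, 0.004, 3.138]
force: [0.6, 0.3, -0.2]
width: 0.0599
gripper_force: 0.0
```

Request:
move_arm([
  {"translation": [0,0,0],"hand": 0.6,"rot": [0,0,0]},
  {"translation": [0,0,-1],"hand": 0.6,"rot": [0,0,0]},
  {"translation": [0,0,-4],"hand": 0.6,"rot": [0,0,0]},
  {"translation": [0,1,-8],"hand": 0.6,"rot": [0,0,0]},
  {"translation": [-0.5,4,-11],"hand": 0.6,"rot": [0,0,0]},
  {"translation": [-1,8,-12],"hand": 0.6,"rot": [0,0,0]},
  {"translation": [-1.5,12,-12],"hand": 0.6,"rot": [0,0,0]},
  {"translation": [-2.3,15,-12],"hand": 0.6,"rot": [0,0,0]},
], squeeze=10)

```text
t: 4.6
eef_pos: [0.5941, -0.2763, 0.171]
ee_rot: [-3.141, 0.004, 3.138]
force: [0.5, -0.6, -0.7]
width: 0.0351
gripper_force: 0.0
```

```bash
python3 - <<'E'
from h import *
im,d,T=find('scene',['mould1'],pic='sc2.png')
im2,d,T=find('wrist',['mould1'])
cv2.imwrite('pics/m2.png',np.hstack([cv2.resize(im,None,fx=.62,fy=.62),cv2.resize(im2,None,fx=.62,fy=.62)])[:,:,::-1])
E
```

```text
scene pinpoint mould1 0.97 [ 0.3988 -0.3133  0.    ]
scene pinpoint mould1 0.74 [ 0.5744 -0.4241  0.005 ]
wrist pinpoint mould1 0.93 [ 0.5758 -0.4326 -0.0009]
```

View pics/m2.png

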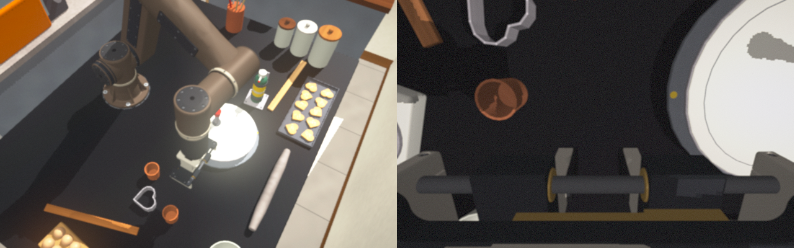

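Request:
move_arm([
  {"translation": [0,-3,0],"hand": 0,"rot": [0,0,0]},
  {"translation": [1,-7,0],"hand": 0,"rot": [0,0,0]},
  {"translation": [2,-11,0],"hand": 0,"rot": [0,0,0]},
  {"translation": [2.2,-15.1,0],"hand": 0,"rot": [0,0,0]},
  {"translation": [2.2,-15.1,2],"hand": 0,"rot": [0,0,0]},
  {"translation": [2.2,-15.1,4],"hand": 0,"rot": [0,0,0]},
  {"translation": [2.2,-15.1,5],"hand": 0,"rot": [0,0,0]},
  {"translation": [2.2,-15.1,5],"hand": 0,"rot": [0,0,0]},
], squeeze=30)

```text
t: 5.47
eef_pos: [0.5689, -0.4296, 0.1148]
ee_rot: [3.139, -0.004, 3.137]
force: [-0.5, 0.8, -0.6]
width: 0.0829
gripper_force: 0.0
```

Request:
move_arm([
  {"translation": [0,0,3],"hand": 0,"rot": [0,0,0]},
  {"translation": [0,0,6],"hand": 0,"rot": [0,0,0]},
  {"translation": [0,0,7.9],"hand": 0,"rot": [0,0,0]},
  {"translation": [0,0,7.9],"hand": 1,"rot": [0,0,0]},
  {"translation": [0,0,7.9],"hand": 1,"rot": [0,0,0]},
  {"translation": [0,0,7.9],"hand": 1,"rot": [0,0,0]},
  {"translation": [0,0,7.9],"hand": 1,"rot": [0,0,0]},
  {"translation": [0,0,7.9],"hand": 1,"rot": [0,0,0]},
])

```text
t: 6.13
eef_pos: [0.5723, -0.4299, 0.041]
ee_rot: [-3.14, 0.003, 3.139]
force: [-0.0, -1.1, 0.0]
width: 0.0599
gripper_force: 0.0
```

Request:
move_arm([
  {"translation": [0,0,0],"hand": 1,"rot": [0,0,0]},
  {"translation": [0,0,0],"hand": 1,"rot": [0,0,0]},
])

```text
t: 6.3
eef_pos: [0.5715, -0.4296, 0.0398]
ee_rot: [-3.141, 0.001, 3.138]
force: [0.5, 0.2, 0.5]
width: 0.0465
gripper_force: 0.0
```

```bash
python3 - <<'E'
from h import *
s=arm.get_state(); print(s['width'],s['eef_pos'],s['gripper_force'])
im,d,T=find('scene',['mould1']); C=cloud('scene',im,d,T)
im2,d,T=find('wrist',['mould1']); C2=cloud('wrist',im2,d,T); print(rim(C2,(.572,-.427)))
cv2.imwrite('pics/m3.png',np.hstack([cv2.resize(im[250:400,150:350],(600,450))[:, :400],cv2.resize(im2,None,fx=.62,fy=.62)[:248].repeat(1,0) if 0 else cv2.copyMakeBorder(cv2.resize(im2,(400,250)),0,200,0,0,0)])[:,:,::-1])
E
```

```text
0.04648152326714044 [ 0.57150332 -0.42957952  0.03977627] 0.0
scene pinpoint mould1 0.64 [0.3792 0.3684 0.0035]
scene pinpoint mould1 0.62 [0.3757 0.2365 0.0024]
scene pinpoint mould1 0.57 [ 0.5709 -0.4241  0.0019]
wrist pinpoint mould1 0.62 [ 0.5731 -0.4296 -0.0012]
(array([ 0.5623, -0.4304]), 0.035, np.float64(0.0738), 373)
```

View pics/m3.png

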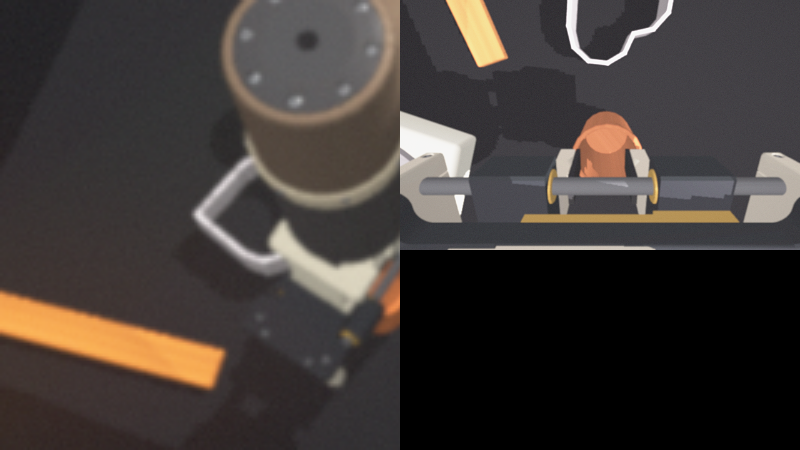

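Request:
move_arm([
  {"translation": [0,0,0],"hand": 1,"rot": [0,0,0]},
  {"translation": [0,0,0],"hand": 1,"rot": [0,0,0]},
])

```text
t: 6.67
eef_pos: [0.5711, -0.4294, 0.0387]
ee_rot: [3.142, -0.0, 3.138]
force: [-0.8, -0.4, -0.2]
width: 0.0174
gripper_force: 0.0
```

```bash
python3 - <<'E'
from h import *
s=arm.get_state(); print(s)
im2,d,T=find('wrist',['mould1'])
cv2.imwrite('pics/m4.png',im2[200:400,150:500,::-1])
E
```

```text
{'t': 6.6667, 'q': array([-3.72943475e-01,  5.49041345e-01, -8.18049758e-02,  2.42860359e-05,
       -9.40083142e-01, -1.20102216e+00]), 'qd': array([ 1.99859050e-03, -2.62436033e-04,  3.78205751e-04,  2.40699637e-05,
        5.33555549e-04,  5.75770632e-04]), 'joint_efforts': array([-4.73129021e-04, -6.81712818e+01,  2.51260686e+01,  5.99726871e+00,
       -6.23011985e-02, -7.56293707e-05]), 'eef_pos': array([ 0.57107696, -0.42940194,  0.03869828]), 'ee_rot': array([ 3.14156282e+00, -1.31224627e-04,  3.13843767e+00]), 'force': array([-0.77259303, -0.41567083, -0.2293559 ]), 'moment': array([-0.00188509,  0.00032741, -0.02825541]), 'gripper_force': 0.0, 'width': 0.01741882876673275}
wrist pinpoint mould1 0.91 [ 0.5724 -0.4307  0.0018]
```

View pics/m4.png

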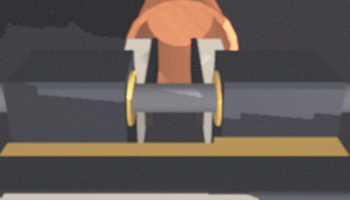

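```bash
python3 - <<'E'
from h import *
print(arm.get_state()['width'])
im,d=arm.grab_frame('wrist'); T=T_tool(); C=cloud('wrist',im,d,T)
hsv=cv2.cvtColor(im,cv2.COLOR_RGB2HSV); m=(hsv[...,0]<15)&(hsv[...,1]>110)&(d>0)&(d<.4)
Q=C[m]; Q=Q[np.hypot(Q[:,0]-.57,Q[:,1]+.43)<.06]
for z in np.arange(0,.1,.01):
    q=Q[(Q[:,2]>=z)&(Q[:,2]<z+.01)]
    if len(q)>5: print(round(z,2),len(q),q.min(0).round(3),q.max(0).round(3))
m=np.zeros((400,640),bool); m[200:400,250:400]=1; m&=(hsv[...,1]<60)&(d>0)
for v in range(235,345,12):
    u=[275,285,295,300,355,362,372]; print(v,[tuple(C[v,x].round(3)) for x in u[1:6:2]],im[v,295])
E
```

```text
0.008867636461019505
235 [(np.float64(0.592), np.float64(-0.409), np.float64(-0.136)), (np.float64(0.588), np.float64(-0.402), np.float64(-0.19)), (np.float64(0.545), np.float64(-0.403), np.float64(-0.183))] [148  96  71]
247 [(np.float64(0.59), np.float64(-0.405), np.float64(-0.121)), (np.float64(0.583), np.float64(-0.404), np.float64(-0.122)), (np.float64(0.552), np.float64(-0.404), np.float64(-0.121))] [212 202 188]
259 [(np.float64(0.582), np.float64(-0.412), np.float64(-0.051)), (np.float64(0.582), np.float64(-0.4), np.float64(-0.113)), (np.float64(0.56), np.float64(-0.412), np.float64(-0.052))] [76 77 80]
271 [(np.float64(0.582), np.float64(-0.41), np.float64(-0.047)), (np.float64(0.581), np.float64(-0.398), np.float64(-0.098)), (np.float64(0.561), np.float64(-0.41), np.float64(-0.046))] [138 119  84]
283 [(np.float64(0.581), np.float64(-0.408), np.float64(-0.041)), (np.float64(0.578), np.float64(-0.405), np.float64(-0.054)), (np.float64(0.562), np.float64(-0.408), np.float64(-0.041))] [246 224 129]
295 [(np.float64(0.581), np.float64(-0.405), np.float64(-0.041)), (np.float64(0
[... 224 characters left out ...]
9), np.float64(-0.049)), (np.float64(0.561), np.float64(-0.401), np.float64(-0.043))] [201 162  97]
319 [(np.float64(0.581), np.float64(-0.398), np.float64(-0.043)), (np.float64(0.58), np.float64(-0.386), np.float64(-0.076)), (np.float64(0.562), np.float64(-0.399), np.float64(-0.042))] [204 165  96]
331 [(np.float64(0.581), np.float64(-0.395), np.float64(-0.045)), (np.float64(0.58), np.float64(-0.382), np.float64(-0.075)), (np.float64(0.561), np.float64(-0.395), np.float64(-0.045))] [52 54 61]
343 [(np.float64(0.581), np.float64(-0.393), np.float64(-0.042)), (np.float64(0.577), np.float64(-0.393), np.float64(-0.042)), (np.float64(0.562), np.float64(-0.392), np.float64(-0.042))] [157 129  79]
```

```bash
python3 - <<'E'
from h import *
print(arm.get_state()['width'])
T=T_cam('wrist'); im,d=arm.grab_frame('wrist'); C=cloud('wrist',im,d,T)
hsv=cv2.cvtColor(im,cv2.COLOR_RGB2HSV); m=(hsv[...,0]<15)&(hsv[...,1]>110)&(d>0)&(d<.4)
Q=C[m]; Q=Q[np.hypot(Q[:,0]-.57,Q[:,1]+.43)<.06]
for z in np.arange(-.02,.12,.01):
    q=Q[(Q[:,2]>=z)&(Q[:,2]<z+.01)]
    if len(q)>5: print(round(z,2),len(q),q.min(0).round(3),q.max(0).round(3))
for v in range(235,345,12): print(v,[C[v,x].round(3).tolist() for x in (285,300,320,362)])
cv2.imwrite('pics/m5.png',im[:,:,::-1])
E
```

```text
0.005170684559111972
-0.01 81 [ 0.547 -0.466 -0.002] [ 0.601 -0.382 -0.   ]
0.0 2118 [ 0.546 -0.459  0.   ] [ 0.601 -0.382  0.01 ]
0.01 406 [ 0.545 -0.451  0.01 ] [ 0.598 -0.402  0.02 ]
0.02 461 [ 0.544 -0.452  0.02 ] [ 0.599 -0.401  0.03 ]
0.03 477 [ 0.544 -0.452  0.03 ] [ 0.599 -0.401  0.04 ]
0.04 483 [ 0.543 -0.453  0.04 ] [ 0.6  -0.4   0.05]
0.05 775 [ 0.541 -0.457  0.05 ] [ 0.575 -0.396  0.06 ]
0.06 482 [ 0.542 -0.457  0.06 ] [ 0.57  -0.397  0.069]
0.07 27 [ 0.563 -0.428  0.072] [ 0.574 -0.427  0.08 ]
0.08 8 [ 0.573 -0.428  0.08 ] [ 0.577 -0.428  0.082]
235 [[0.562, -0.451, 0.06], [0.585, -0.447, 0.01], [0.588, -0.433, 0.003], [0.582, -0.404, 0.016]]
247 [[0.574, -0.453, 0.05], [0.562, -0.442, 0.075], [0.596, -0.433, 0.006], [0.586, -0.405, 0.027]]
259 [[0.535, -0.441, 0.136], [0.534, -0.437, 0.137], [0.597, -0.433, 0.023], [0.535, -0.419, 0.137]]
271 [[0.535, -0.44, 0.143], [0.536, -0.436, 0.141], [0.598, -0.433, 0.036], [0.534, -0.42, 0.144]]
283 [[0.535, -0.44, 0.149], [0.538, -0.436, 0.143], [0.542, -0.431, 0.138], [0.535, -0.42, 0.148]]
295 [[0.537, -0.439, 0.15], [0.54, -0.436, 0.146], [0.543, -0.431, 0.142], [0.538, -0.42, 0.15]]
307 [[0.542, -0.44, 0.149], [0.543, -0.436, 0.147], [0.546, -0.431, 0.144], [0.541, -0.42, 0.15]]
319 [[0.545, -0.44, 0.15], [0.546, -0.436, 0.148], [0.665, -0.434, -0.001], [0.545, -0.42, 0.149]]
331 [[0.549, -0.44, 0.149], [0.551, -0.436, 0.147], [0.676, -0.434, 0.0], [0.548, -0.42, 0.15]]
343 [[0.55, -0.44, 0.152], [0.55, -0.436, 0.152], [0.551, -0.431, 0.151], [0.55, -0.42, 0.152]]
```

View pics/m5.png

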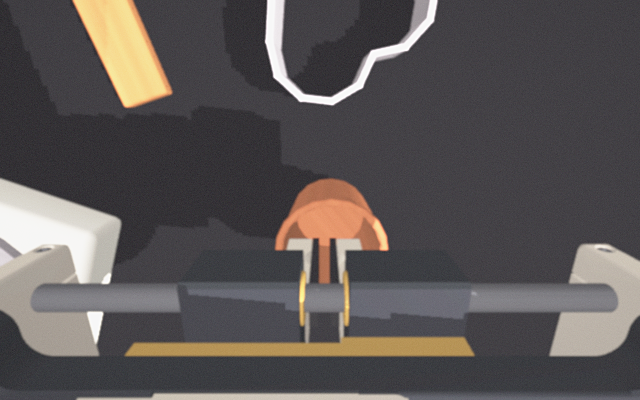

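```bash
python3 - <<'E'
from h import *
T=T_cam('wrist'); im,d=arm.grab_frame('wrist'); C=cloud('wrist',im,d,T); s=arm.get_state(); print(s['eef_pos'],s['ee_rot'],s['width'])
for v in range(200,262,5): print(v,[(C[v,x].round(3).tolist(),im[v,x].tolist()) for x in (294,305,345)])
T=T_cam('side'); im,d=arm.grab_frame('side'); C=cloud('side',im,d,T)
m=(np.hypot(C[...,0]-.57,C[...,1]+.43)<.1)&(C[...,2]>.01)&(C[...,2]<.3)
v,u=np.where(m); print(v.min(),v.max(),u.min(),u.max())
c=im[max(v.min()-10,0):v.max()+15,u.min()-15:u.max()+15]; cv2.imwrite('pics/m6.png',cv2.resize(c,None,fx=5,fy=5)[:600,:800,::-1])
for z in np.arange(.02,.2,.01):
    q=C[m&(C[...,2]>=z)&(C[...,2]<z+.01)]
    if len(q): print(round(z,2),len(q),q.min(0).round(3),q.max(0).round(3))
E
```

```text
[ 0.57107387 -0.42940058  0.03870368] [ 3.14153436e+00 -8.76898571e-05  3.13837637e+00] 0.0009023875366499642
200 [([0.562, -0.452, 0.0], [81, 61, 59]), ([0.548, -0.441, 0.043], [180, 117, 87]), ([0.542, -0.419, 0.059], [182, 112, 81])]
205 [([0.555, -0.449, 0.031], [162, 104, 80]), ([0.545, -0.44, 0.059], [197, 121, 92]), ([0.545, -0.419, 0.06], [231, 152, 108])]
210 [([0.552, -0.447, 0.047], [181, 116, 85]), ([0.548, -0.44, 0.06], [230, 152, 111]), ([0.568, -0.415, 0.004], [228, 145, 106])]
215 [([0.55, -0.446, 0.06], [232, 156, 111]), ([0.572, -0.444, 0.003], [229, 148, 106]), ([0.573, -0.415, 0.003], [227, 148, 106])]
220 [([0.553, -0.446, 0.06], [223, 142, 105]), ([0.576, -0.444, 0.004], [231, 150, 110]), ([0.576, -0.415, 0.003], [226, 146, 104])]
225 [([0.576, -0.451, 0.014], [145, 91, 69]), ([0.58, -0.444, 0.003], [229, 150, 107]), ([0.58, -0.415, 0.003], [229, 150, 106])]
230 [([0.578, -0.451, 0.017], [153, 101, 76]), ([0.584, -0.444, 0.003], [230, 149, 108]), ([0.584, -0.415, 0.003], [232, 154, 110])]
235 [([0.58, -0.45, 0.02], [148, 95, 71]), ([0.588, -0.444, 0.003], [218, 
[... 883 characters left out ...]
05 37 [ 0.537 -0.452  0.05 ] [ 0.594 -0.395  0.059]
0.06 25 [ 0.538 -0.453  0.06 ] [ 0.597 -0.393  0.07 ]
0.07 8 [ 0.557 -0.448  0.07 ] [ 0.559 -0.414  0.08 ]
0.08 7 [ 0.558 -0.446  0.081] [ 0.561 -0.418  0.088]
0.09 4 [ 0.557 -0.439  0.092] [ 0.56  -0.42   0.099]
0.12 16 [ 0.531 -0.514  0.126] [ 0.607 -0.34   0.13 ]
0.13 72 [ 0.529 -0.516  0.13 ] [ 0.607 -0.34   0.14 ]
0.14 108 [ 0.528 -0.512  0.14 ] [ 0.609 -0.337  0.15 ]
0.15 110 [ 0.529 -0.499  0.15 ] [ 0.606 -0.333  0.16 ]
0.16 184 [ 0.529 -0.524  0.16 ] [ 0.604 -0.331  0.17 ]
0.17 132 [ 0.531 -0.513  0.17 ] [ 0.608 -0.334  0.179]
0.18 42 [ 0.543 -0.474  0.18 ] [ 0.59  -0.405  0.189]
0.19 44 [ 0.542 -0.446  0.19 ] [ 0.587 -0.408  0.2  ]
```

View pics/m6.png

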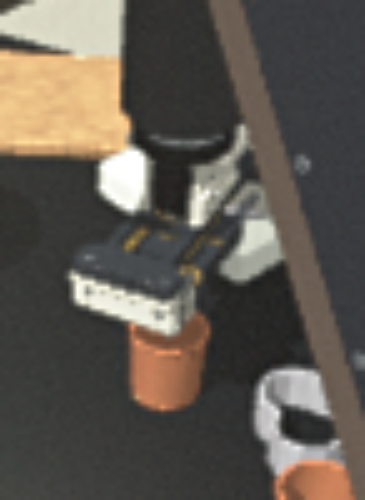

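Fingertips sit about 38 mm higher than the reported TCP implies: tip z ≈ TCP z + 25 mm, seen in both wrist and side depth. The fingers simply closed above the mould, so I'll use this correction from here on.

Request:
move_arm([
  {"translation": [0,0,-2],"hand": 0,"rot": [0,0,0]},
  {"translation": [0,0,-2],"hand": 0,"rot": [0,0,0]},
  {"translation": [0,0,-2],"hand": 0,"rot": [0,0,0]},
  {"translation": [0,0,-2],"hand": 0,"rot": [0,0,0]},
  {"translation": [0,0,-2],"hand": 0,"rot": [0,0,0]},
  {"translation": [0,0,-2],"hand": 0,"rot": [0,0,0]},
  {"translation": [0,0,-2],"hand": 0,"rot": [0,0,0]},
  {"translation": [0,0,-2],"hand": 0,"rot": [0,0,0]},
], squeeze=20)

```text
t: 7.63
eef_pos: [0.5709, -0.4293, 0.0583]
ee_rot: [3.141, -0.001, 3.138]
force: [1.0, 0.4, 0.2]
width: 0.0488
gripper_force: 0.0
```

Request:
move_arm([
  {"translation": [0,0,0],"hand": 0,"rot": [0,0,0]},
  {"translation": [0,0,0],"hand": 0,"rot": [0,0,0]},
  {"translation": [0,0,0],"hand": 0,"rot": [0,0,0]},
  {"translation": [0,0,0],"hand": 0,"rot": [0,0,0]},
  {"translation": [0,0,0],"hand": 0,"rot": [0,0,0]},
  {"translation": [0,0,0],"hand": 0,"rot": [0,0,0]},
  {"translation": [0,0,0],"hand": 0,"rot": [0,0,0]},
])

```text
t: 8.22
eef_pos: [0.5711, -0.4294, 0.0588]
ee_rot: [-3.142, 0.0, 3.138]
force: [-0.2, -0.6, -0.0]
width: 0.0872
gripper_force: 0.0
```

Request:
move_arm([
  {"translation": [0,0,2],"hand": 0,"rot": [0,0,0]},
  {"translation": [0,0,4],"hand": 0,"rot": [0,0,0]},
  {"translation": [0,0,5.5],"hand": 0,"rot": [0,0,0]},
  {"translation": [0,0,5.5],"hand": 0,"rot": [0,0,0]},
])

```text
t: 8.55
eef_pos: [0.5689, -0.4282, 0.0001]
ee_rot: [3.139, -0.005, 3.138]
force: [-0.1, 0.2, -0.8]
width: 0.0878
gripper_force: 0.0
```

Request:
move_arm([
  {"translation": [0,0,0],"hand": 0.6,"rot": [0,0,0]},
  {"translation": [0,0,0],"hand": 0.6,"rot": [0,0,0]},
  {"translation": [0,0,0],"hand": 0.6,"rot": [0,0,0]},
  {"translation": [0,0,0],"hand": 0.6,"rot": [0,0,0]},
  {"translation": [0,0,0],"hand": 0.6,"rot": [0,0,0]},
  {"translation": [0,0,0],"hand": 0.6,"rot": [0,0,0]},
  {"translation": [0,0,0],"hand": 0.6,"rot": [0,0,0]},
  {"translation": [0,0,0],"hand": 0.6,"rot": [0,0,0]},
])

```text
t: 9.22
eef_pos: [0.5717, -0.4296, 0.0049]
ee_rot: [-3.141, 0.001, 3.139]
force: [-0.4, 2.1, 6.2]
width: 0.0597
gripper_force: 20.0
```

Request:
move_arm([
  {"translation": [0,0,-2],"hand": 0.6,"rot": [0,0,0]},
  {"translation": [0,0,-5],"hand": 0.6,"rot": [0,0,0]},
  {"translation": [0,2,-8],"hand": 0.6,"rot": [0,0,0]},
  {"translation": [-0.5,5,-10],"hand": 0.6,"rot": [0,0,0]},
  {"translation": [-1,8.5,-11],"hand": 0.6,"rot": [0,0,0]},
  {"translation": [-1.5,12,-11],"hand": 0.6,"rot": [0,0,0]},
  {"translation": [-2,15.5,-11],"hand": 0.6,"rot": [0,0,0]},
  {"translation": [-2.3,19,-11],"hand": 0.6,"rot": [0,0,0]},
])

```text
t: 9.88
eef_pos: [0.5949, -0.238, 0.1141]
ee_rot: [-3.142, 0.001, 3.138]
force: [-0.7, -0.1, -0.8]
width: 0.0596
gripper_force: 20.0
```

Request:
move_arm([
  {"translation": [0,3.5,0],"hand": 0.6,"rot": [0,0,0]},
  {"translation": [0,7,0],"hand": 0.6,"rot": [0,0,0]},
  {"translation": [0,10.5,0],"hand": 0.6,"rot": [0,0,0]},
  {"translation": [0,13.5,0],"hand": 0.6,"rot": [0,0,0]},
  {"translation": [0,15.5,0],"hand": 0.6,"rot": [0,0,0]},
  {"translation": [0,16,1],"hand": 0.6,"rot": [0,0,0]},
  {"translation": [0,16,3],"hand": 0.6,"rot": [0,0,0]},
  {"translation": [0,16,3],"hand": 0.6,"rot": [0,0,0]},
])

```text
t: 10.55
eef_pos: [0.5928, -0.0791, 0.0803]
ee_rot: [3.141, -0.005, 3.139]
force: [-1.3, -0.6, -1.8]
width: 0.0596
gripper_force: 20.0
```

Request:
move_arm([
  {"translation": [0,0,1.5],"hand": 0.6,"rot": [0,0,0]},
  {"translation": [0,0,2.4],"hand": 0.6,"rot": [0,0,0]},
  {"translation": [0,0,2.7],"hand": 0.6,"rot": [0,0,0]},
  {"translation": [0,0,2.9],"hand": 0.6,"rot": [0,0,0]},
  {"translation": [0,0,2.9],"hand": 0.6,"rot": [0,0,0]},
  {"translation": [0,0,2.9],"hand": 0.6,"rot": [0,0,0]},
])

```text
t: 11.05
eef_pos: [0.5955, -0.0799, 0.0552]
ee_rot: [-3.142, 0.0, 3.138]
force: [0.5, 0.2, -1.3]
width: 0.0594
gripper_force: 20.0
```

Request:
move_arm([
  {"translation": [0,0,0],"hand": 0.2,"rot": [0,0,0]},
  {"translation": [0,0,0],"hand": 0.2,"rot": [0,0,0]},
  {"translation": [0,0,0],"hand": 0.15,"rot": [0,0,0]},
  {"translation": [0,0,0],"hand": 0.1,"rot": [0,0,0]},
  {"translation": [0,0,-2],"hand": 0.1,"rot": [0,0,0]},
  {"translation": [0,0,-5],"hand": 0,"rot": [0,0,0]},
  {"translation": [0,0,-9],"hand": 0,"rot": [0,0,0]},
  {"translation": [0,0,-12],"hand": 0,"rot": [0,0,0]},
])

```text
t: 11.72
eef_pos: [0.5956, -0.0797, 0.1775]
ee_rot: [-3.141, 0.001, 3.139]
force: [1.2, -0.0, 0.5]
width: 0.0871
gripper_force: 0.0
```

```bash
python3 - <<'E'
from h import *
im,d,T=find('wrist',['mould1']); C=cloud('wrist',im,d,T); print(T_tool()[:3,3],rim(C,(.5945,-.0786),.05))
im,d,T=find('scene',['mould1']); C=cloud('scene',im,d,T); print(rim(C,(.5945,-.0786),.05), rim(C,(.3996,-.312)))
E
```

```text
wrist pinpoint mould1 0.95 [ 0.5998 -0.0846  0.0507]
[ 0.59862413 -0.07953973  0.18119463] (array([ 0.5963, -0.0806]), 0.0313, np.float64(0.1112), 1193)
scene pinpoint mould1 0.93 [ 0.5951 -0.0806  0.0564]
scene pinpoint mould1 0.87 [ 0.4006 -0.3125 -0.0033]
scene pinpoint mould1 0.76 [0.3743 0.2416 0.0034]
(array([ 0.5982, -0.0819]), 0.0307, np.float64(0.1146), 37) (array([ 0.4021, -0.3121]), 0.0311, np.float64(0.0644), 50)
```

Request:
move_arm([
  {"translation": [2.5,-3,0],"hand": 0,"rot": [0,0,0]},
  {"translation": [5,-6,0],"hand": 0,"rot": [0,0,0]},
  {"translation": [7.5,-9,0],"hand": 0,"rot": [0,0,0]},
  {"translation": [10,-12,0],"hand": 0,"rot": [0,0,0]},
  {"translation": [12.5,-15,0],"hand": 0,"rot": [0,0,0]},
  {"translation": [15,-18,0],"hand": 0,"rot": [0,0,0]},
  {"translation": [17.5,-21,0],"hand": 0,"rot": [0,0,0]},
  {"translation": [19.5,-23.3,1],"hand": 0,"rot": [0,0,0]},
])

```text
t: 12.58
eef_pos: [0.3977, -0.3135, 0.1651]
ee_rot: [-3.141, 0.0, 3.138]
force: [1.2, -0.6, -1.0]
width: 0.0876
gripper_force: 0.0
```

Request:
move_arm([
  {"translation": [0,0,3],"hand": 0,"rot": [0,0,0]},
  {"translation": [0,0,6],"hand": 0,"rot": [0,0,0]},
  {"translation": [0,0,9],"hand": 0,"rot": [0,0,0]},
  {"translation": [0,0,12],"hand": 0,"rot": [0,0,0]},
  {"translation": [0,0,14.5],"hand": 0,"rot": [0,0,0]},
  {"translation": [0,0,16],"hand": 0,"rot": [0,0,0]},
  {"translation": [0,0,16],"hand": 0,"rot": [0,0,0]},
])

```text
t: 13.17
eef_pos: [0.3958, -0.3106, 0.0005]
ee_rot: [3.139, -0.008, 3.138]
force: [-0.8, -0.3, 0.3]
width: 0.0875
gripper_force: 0.0
```

Request:
move_arm([
  {"translation": [0,0,0],"hand": 0.6,"rot": [0,0,0]},
  {"translation": [0,0,0],"hand": 0.6,"rot": [0,0,0]},
  {"translation": [0,0,0],"hand": 0.6,"rot": [0,0,0]},
  {"translation": [0,0,0],"hand": 0.6,"rot": [0,0,0]},
  {"translation": [0,0,0],"hand": 0.6,"rot": [0,0,0]},
  {"translation": [0,0,0],"hand": 0.6,"rot": [0,0,0]},
  {"translation": [0,0,0],"hand": 0.6,"rot": [0,0,0]},
  {"translation": [0,0,0],"hand": 0.6,"rot": [0,0,0]},
])

```text
t: 13.83
eef_pos: [0.4, -0.312, 0.0057]
ee_rot: [-3.141, 0.001, 3.139]
force: [-0.8, 1.7, 7.7]
width: 0.0579
gripper_force: 20.0
```

Request:
move_arm([
  {"translation": [0,0,-2],"hand": 0.6,"rot": [0,0,0]},
  {"translation": [0,0,-5],"hand": 0.6,"rot": [0,0,0]},
  {"translation": [-1,1,-8],"hand": 0.6,"rot": [0,0,0]},
  {"translation": [-2,4,-10],"hand": 0.6,"rot": [0,0,0]},
  {"translation": [-4,7,-11],"hand": 0.6,"rot": [0,0,0]},
  {"translation": [-6,10,-11],"hand": 0.6,"rot": [0,0,0]},
  {"translation": [-8,13,-11],"hand": 0.6,"rot": [0,0,0]},
  {"translation": [-10,16,-11],"hand": 0.6,"rot": [0,0,0]},
])

```text
t: 14.5
eef_pos: [0.5006, -0.1506, 0.1155]
ee_rot: [3.141, 0.001, 3.138]
force: [0.9, -0.1, -1.2]
width: 0.0576
gripper_force: 20.0
```

Request:
move_arm([
  {"translation": [-1.5,3,0],"hand": 0.6,"rot": [0,0,0]},
  {"translation": [-2.4,6,0],"hand": 0.6,"rot": [0,0,0]},
  {"translation": [-2.4,7.3,1],"hand": 0.6,"rot": [0,0,0]},
  {"translation": [-2.4,7.3,3],"hand": 0.6,"rot": [0,0,0]},
  {"translation": [-2.4,7.3,4.5],"hand": 0.6,"rot": [0,0,0]},
  {"translation": [-2.4,7.3,5.5],"hand": 0.6,"rot": [0,0,0]},
  {"translation": [-2.4,7.3,5.5],"hand": 0.6,"rot": [0,0,0]},
  {"translation": [-2.4,7.3,5.5],"hand": 0.6,"rot": [0,0,0]},
])

```text
t: 15.17
eef_pos: [0.524, -0.0796, 0.0597]
ee_rot: [-3.141, -0.001, 3.138]
force: [0.3, -0.7, -1.6]
width: 0.058
gripper_force: 20.0
```

Request:
move_arm([
  {"translation": [0,0,0.3],"hand": 0.6,"rot": [0,0,0]},
  {"translation": [0,0,0.5],"hand": 0.6,"rot": [0,0,0]},
  {"translation": [0,0,0.5],"hand": 0.6,"rot": [0,0,0]},
])

```text
t: 15.42
eef_pos: [0.5252, -0.0794, 0.0557]
ee_rot: [3.142, 0.002, 3.138]
force: [2.6, -0.6, 1.8]
width: 0.0577
gripper_force: 20.0
```

Request:
move_arm([
  {"translation": [0,0,0],"hand": 0.2,"rot": [0,0,0]},
  {"translation": [0,0,0],"hand": 0.2,"rot": [0,0,0]},
  {"translation": [0,0,0],"hand": 0.15,"rot": [0,0,0]},
  {"translation": [0,0,0],"hand": 0.1,"rot": [0,0,0]},
  {"translation": [0,0,-2],"hand": 0.1,"rot": [0,0,0]},
  {"translation": [0,0,-5],"hand": 0,"rot": [0,0,0]},
  {"translation": [0,0,-9],"hand": 0,"rot": [0,0,0]},
  {"translation": [0,0,-12],"hand": 0,"rot": [0,0,0]},
])

```text
t: 16.08
eef_pos: [0.5244, -0.0794, 0.1773]
ee_rot: [-3.141, 0.001, 3.139]
force: [1.0, -0.9, 0.0]
width: 0.0868
gripper_force: 0.0
```

```bash
python3 - <<'E'
from h import *
im,d,T=find('wrist',['mould1']); C=cloud('wrist',im,d,T); print(T_tool()[:3,3],rim(C,(.5245,-.0786),.05),rim(C,(.5955,-.0806),.05))
im,d,T=find('side',['mould1']); C=cloud('side',im,d,T); print(rim(C,(.378,.234)), rim(C,(.380,.362)))
im,d,T=find('scene',['mould1']); C=cloud('scene',im,d,T); print(rim(C,(.378,.234)), rim(C,(.380,.362)))
E
```

```text
wrist pinpoint mould1 0.9 [ 0.597  -0.0876  0.0483]
wrist pinpoint mould1 0.63 [ 0.5283 -0.0791  0.0475]
wrist pinpoint mould1 0.61 [ 0.3799  0.2285 -0.0065]
[ 0.52746618 -0.0791783   0.18048581] (array([ 0.5354, -0.0793]), 0.0398, np.float64(0.1111), 1385) (array([ 0.5805, -0.0802]), 0.0365, np.float64(0.111), 801)
side pinpoint mould1 0.82 [ 0.5218 -0.0786  0.0497]
side pinpoint mould1 0.69 [ 0.5915 -0.0805  0.0499]
side pinpoint mould1 0.68 [0.3827 0.3647 0.0009]
side pinpoint mould1 0.59 [0.3744 0.2327 0.0015]
(array([0.3747, 0.2353]), 0.0312, np.float64(0.0636), 99) (array([0.3768, 0.3635]), 0.031, np.float64(0.0637), 119)
scene pinpoint mould1 0.92 [ 0.596  -0.0785  0.0528]
scene pinpoint mould1 0.91 [ 0.524  -0.0786  0.0499]
scene pinpoint mould1 0.64 [ 0.4394 -0.424   0.0009]
scene pinpoint mould1 0.52 [3.769e-01 3.681e-01 2.000e-04]
None (array([0.3833, 0.3614]), 0.0305, np.float64(0.0643), 17)
```

Request:
move_arm([
  {"translation": [1.5,3.5,0],"hand": 0,"rot": [0,0,0]},
  {"translation": [3,7,0],"hand": 0,"rot": [0,0,0]},
  {"translation": [5,10.5,0],"hand": 0,"rot": [0,0,0]},
  {"translation": [7,14,0],"hand": 0,"rot": [0,0,0]},
  {"translation": [9,17.5,0],"hand": 0,"rot": [0,0,0]},
  {"translation": [11,21,0],"hand": 0,"rot": [0,0,0]},
  {"translation": [13,24.5,0],"hand": 0,"rot": [0,0,0]},
  {"translation": [14.7,28,0],"hand": 0,"rot": [0,0,0]},
])

```text
t: 17.05
eef_pos: [0.376, 0.2018, 0.1738]
ee_rot: [-3.14, -0.001, 3.138]
force: [0.5, 0.6, -0.3]
width: 0.0872
gripper_force: 0.0
```

Request:
move_arm([
  {"translation": [0,3.3,2],"hand": 0,"rot": [0,0,0]},
  {"translation": [0,3.3,5],"hand": 0,"rot": [0,0,0]},
  {"translation": [0,3.3,8],"hand": 0,"rot": [0,0,0]},
  {"translation": [0,3.3,8],"hand": 0,"rot": [0,0,0]},
])

```text
t: 17.38
eef_pos: [0.3748, 0.2311, 0.0891]
ee_rot: [-3.133, -0.007, 3.139]
force: [-0.7, -1.6, -0.5]
width: 0.0877
gripper_force: 0.0
```

```bash
python3 - <<'E'
from h import *
im,d,T=find('wrist',['mould1','sprinkle_jar']); C=cloud('wrist',im,d,T); print(T_tool()[:3,3],rim(C,(.3775,.2345)),rim(C,(.38,.362)))
E
```

```text
wrist pinpoint mould1 0.7 [ 3.844e-01  3.683e-01 -2.000e-04]
wrist pinpoint mould1 0.65 [ 0.3781  0.2311 -0.0031]
wrist pinpoint sprinkle_jar 0.64 [0.4731 0.2742 0.0006]
[0.37847141 0.23394767 0.09516776] (array([0.3788, 0.2339]), 0.0313, np.float64(0.0611), 1596) (array([0.381 , 0.3629]), 0.0318, np.float64(0.0608), 1339)
```

Request:
move_arm([
  {"translation": [0,0,3],"hand": 0,"rot": [0,0,0]},
  {"translation": [0,0,6],"hand": 0,"rot": [0,0,0]},
  {"translation": [0,0,8],"hand": 0,"rot": [0,0,0]},
  {"translation": [0,0,9],"hand": 0,"rot": [0,0,0]},
  {"translation": [0,0,9],"hand": 0,"rot": [0,0,0]},
])

```text
t: 17.95
eef_pos: [0.3784, 0.2336, 0.0043]
ee_rot: [-3.14, -0.001, 3.137]
force: [-0.6, 0.2, -0.9]
width: 0.0877
gripper_force: 0.0
```

Request:
move_arm([
  {"translation": [0,0,0],"hand": 0.6,"rot": [0,0,0]},
  {"translation": [0,0,0],"hand": 0.6,"rot": [0,0,0]},
  {"translation": [0,0,0],"hand": 0.6,"rot": [0,0,0]},
  {"translation": [0,0,0],"hand": 0.6,"rot": [0,0,0]},
  {"translation": [0,0,0],"hand": 0.6,"rot": [0,0,0]},
  {"translation": [0,0,0],"hand": 0.6,"rot": [0,0,0]},
  {"translation": [0,0,0],"hand": 0.6,"rot": [0,0,0]},
  {"translation": [0,0,0],"hand": 0.6,"rot": [0,0,0]},
])

```text
t: 18.62
eef_pos: [0.3787, 0.2349, 0.0056]
ee_rot: [3.14, 0.001, 3.139]
force: [-1.0, 0.1, 8.2]
width: 0.059
gripper_force: 20.0
```

Request:
move_arm([
  {"translation": [0,0,-2],"hand": 0.6,"rot": [0,0,0]},
  {"translation": [0,0,-5],"hand": 0.6,"rot": [0,0,0]},
  {"translation": [0,0,-9],"hand": 0.6,"rot": [0,0,0]},
  {"translation": [-0.5,-0.4,-12.5],"hand": 0.6,"rot": [0,0,0]},
  {"translation": [-3,-2.3,-14],"hand": 0.6,"rot": [0,0,0]},
  {"translation": [-6,-4.7,-14],"hand": 0.6,"rot": [0,0,0]},
  {"translation": [-9,-7,-14],"hand": 0.6,"rot": [0,0,0]},
  {"translation": [-12,-9.4,-14],"hand": 0.6,"rot": [0,0,0]},
])

```text
t: 19.28
eef_pos: [0.4989, 0.139, 0.1455]
ee_rot: [3.14, 0.001, 3.14]
force: [1.0, 1.2, 0.5]
width: 0.0592
gripper_force: 20.0
```

Request:
move_arm([
  {"translation": [-3,-2.3,0],"hand": 0.6,"rot": [0,0,0]},
  {"translation": [-6,-4.7,0],"hand": 0.6,"rot": [0,0,0]},
  {"translation": [-9,-7,0],"hand": 0.6,"rot": [0,0,0]},
  {"translation": [-12,-9.5,0],"hand": 0.6,"rot": [0,0,0]},
  {"translation": [-15,-11.6,0],"hand": 0.6,"rot": [0,0,0]},
  {"translation": [-16.1,-12.4,2],"hand": 0.6,"rot": [0,0,0]},
  {"translation": [-16.1,-12.4,5],"hand": 0.6,"rot": [0,0,0]},
  {"translation": [-16.1,-12.4,7],"hand": 0.6,"rot": [0,0,0]},
])

```text
t: 19.95
eef_pos: [0.6579, 0.014, 0.0718]
ee_rot: [3.142, -0.003, 3.136]
force: [-0.5, 0.7, -1.8]
width: 0.0591
gripper_force: 20.0
```

Request:
move_arm([
  {"translation": [0,0,0.8],"hand": 0.6,"rot": [0,0,0]},
  {"translation": [0,0,1.4],"hand": 0.6,"rot": [0,0,0]},
  {"translation": [0,0,1.4],"hand": 0.6,"rot": [0,0,0]},
])

```text
t: 20.2
eef_pos: [0.658, 0.0154, 0.06]
ee_rot: [-3.141, -0.001, 3.139]
force: [0.1, 0.4, -1.4]
width: 0.0591
gripper_force: 20.0
```

Request:
move_arm([
  {"translation": [0,0,0.3],"hand": 0.6,"rot": [0,0,0]},
  {"translation": [0,0,0.4],"hand": 0.6,"rot": [0,0,0]},
  {"translation": [0,0,0.4],"hand": 0.6,"rot": [0,0,0]},
])

```text
t: 20.45
eef_pos: [0.659, 0.0157, 0.0579]
ee_rot: [3.141, 0.002, 3.139]
force: [0.6, 0.3, -0.0]
width: 0.0589
gripper_force: 20.0
```

Request:
move_arm([
  {"translation": [0,0,0],"hand": 0.2,"rot": [0,0,0]},
  {"translation": [0,0,0],"hand": 0.2,"rot": [0,0,0]},
  {"translation": [0,0,0],"hand": 0.15,"rot": [0,0,0]},
  {"translation": [0,0,0],"hand": 0.1,"rot": [0,0,0]},
  {"translation": [0,0,-2],"hand": 0.1,"rot": [0,0,0]},
  {"translation": [0,0,-5],"hand": 0,"rot": [0,0,0]},
  {"translation": [0,0,-9],"hand": 0,"rot": [0,0,0]},
  {"translation": [0,0,-12],"hand": 0,"rot": [0,0,0]},
])

```text
t: 21.12
eef_pos: [0.659, 0.0151, 0.1796]
ee_rot: [-3.141, 0.001, 3.139]
force: [1.6, 0.0, 1.4]
width: 0.087
gripper_force: 0.0
```

Request:
move_arm([
  {"translation": [3,2.4,0],"hand": 0,"rot": [0,0,0]},
  {"translation": [6,4.8,0],"hand": 0,"rot": [0,0,0]},
  {"translation": [9,7.2,0],"hand": 0,"rot": [0,0,0]},
  {"translation": [12,9.6,0],"hand": 0,"rot": [0,0,0]},
  {"translation": [15,12,0],"hand": 0,"rot": [0,0,0]},
  {"translation": [18,15,0],"hand": 0,"rot": [0,0,0]},
  {"translation": [20.5,18,0],"hand": 0,"rot": [0,0,0]},
  {"translation": [23,21,0],"hand": 0,"rot": [0,0,0]},
])

```text
t: 21.78
eef_pos: [0.4277, 0.227, 0.1774]
ee_rot: [3.141, 0.001, 3.138]
force: [0.5, 1.5, -0.5]
width: 0.0872
gripper_force: 0.0
```

Request:
move_arm([
  {"translation": [2,3.5,0],"hand": 0,"rot": [0,0,0]},
  {"translation": [3.5,7,0],"hand": 0,"rot": [0,0,0]},
  {"translation": [4.8,10.5,0],"hand": 0,"rot": [0,0,0]},
  {"translation": [4.8,13.7,1],"hand": 0,"rot": [0,0,0]},
  {"translation": [4.8,13.7,4],"hand": 0,"rot": [0,0,0]},
  {"translation": [4.8,13.7,7],"hand": 0,"rot": [0,0,0]},
  {"translation": [4.8,13.7,8],"hand": 0,"rot": [0,0,0]},
  {"translation": [4.8,13.7,8],"hand": 0,"rot": [0,0,0]},
])

```text
t: 22.45
eef_pos: [0.3806, 0.3614, 0.0944]
ee_rot: [-3.137, -0.003, 3.138]
force: [0.8, -0.6, 0.8]
width: 0.0872
gripper_force: 0.0
```

```bash
python3 - <<'E'
from h import *
im,d,T=find('wrist',['mould1','sprinkle_jar']); C=cloud('wrist',im,d,T); print(T_tool()[:3,3],rim(C,(.38,.362)))
im,d,T=find('scene',['mould1']); C=cloud('scene',im,d,T); 
for p in [(.5955,-.08),(.525,-.079),(.659,.0154)]: print(rim(C,p,.05,.035))
E
```

```text
wrist pinpoint mould1 0.74 [0.3858 0.3671 0.0022]
wrist pinpoint sprinkle_jar 0.89 [ 4.741e-01  2.737e-01 -4.000e-04]
[0.38249353 0.36383088 0.09841801] (array([0.3807, 0.3627]), 0.0312, np.float64(0.0611), 1550)
scene pinpoint mould1 0.87 [0.6584 0.0209 0.0535]
scene pinpoint mould1 0.83 [ 0.5956 -0.0789  0.0535]
scene pinpoint mould1 0.82 [0.377  0.3682 0.0019]
scene pinpoint mould1 0.73 [ 0.5233 -0.0795  0.0478]
(array([ 0.5978, -0.0818]), 0.0311, np.float64(0.1146), 56)
(array([ 0.5264, -0.0812]), 0.0319, np.float64(0.1141), 57)
(array([0.66  , 0.0144]), 0.0313, np.float64(0.1151), 49)
```

Three are on the platter; next the last mould (down 9.3 cm).

Request:
move_arm([
  {"translation": [0.2,-0.1,3],"hand": 0,"rot": [0,0,0]},
  {"translation": [0.2,-0.1,6],"hand": 0,"rot": [0,0,0]},
  {"translation": [0.2,-0.1,8],"hand": 0,"rot": [0,0,0]},
  {"translation": [0.2,-0.1,9.3],"hand": 0,"rot": [0,0,0]},
  {"translation": [0.2,-0.1,9.3],"hand": 0,"rot": [0,0,0]},
])

```text
t: 23.12
eef_pos: [0.3792, 0.3611, 0.0024]
ee_rot: [-3.139, -0.001, 3.138]
force: [-0.3, -0.6, 0.1]
width: 0.0876
gripper_force: 0.0
```

Request:
move_arm([
  {"translation": [0,0,0],"hand": 0.6,"rot": [0,0,0]},
  {"translation": [0,0,0],"hand": 0.6,"rot": [0,0,0]},
  {"translation": [0,0,0],"hand": 0.6,"rot": [0,0,0]},
  {"translation": [0,0,0],"hand": 0.6,"rot": [0,0,0]},
  {"translation": [0,0,0],"hand": 0.6,"rot": [0,0,0]},
  {"translation": [0,0,0],"hand": 0.6,"rot": [0,0,0]},
  {"translation": [0,0,0],"hand": 0.6,"rot": [0,0,0]},
  {"translation": [0,0,0],"hand": 0.6,"rot": [0,0,0]},
])

```text
t: 23.78
eef_pos: [0.38, 0.363, 0.0048]
ee_rot: [3.14, 0.001, 3.139]
force: [-2.6, -0.6, 7.2]
width: 0.0592
gripper_force: 20.0
```

Request:
move_arm([
  {"translation": [0,0,-2],"hand": 0.6,"rot": [0,0,0]},
  {"translation": [0,0,-5],"hand": 0.6,"rot": [0,0,0]},
  {"translation": [0,0,-9],"hand": 0.6,"rot": [0,0,0]},
  {"translation": [0,-1,-12.5],"hand": 0.6,"rot": [0,0,0]},
  {"translation": [-1,-4,-14.5],"hand": 0.6,"rot": [0,0,0]},
  {"translation": [-2,-7.5,-14.5],"hand": 0.6,"rot": [0,0,0]},
  {"translation": [-3,-11,-14.5],"hand": 0.6,"rot": [0,0,0]},
  {"translation": [-5,-14,-14.5],"hand": 0.6,"rot": [0,0,0]},
])

```text
t: 24.45
eef_pos: [0.4279, 0.2201, 0.1495]
ee_rot: [3.14, 0.0, 3.139]
force: [-0.2, 0.2, -2.5]
width: 0.0587
gripper_force: 20.0
```

Request:
move_arm([
  {"translation": [-3,-2.3,0],"hand": 0.6,"rot": [0,0,0]},
  {"translation": [-6,-4.5,0],"hand": 0.6,"rot": [0,0,0]},
  {"translation": [-9,-6.7,0],"hand": 0.6,"rot": [0,0,0]},
  {"translation": [-12,-9,0],"hand": 0.6,"rot": [0,0,0]},
  {"translation": [-15,-11,0],"hand": 0.6,"rot": [0,0,0]},
  {"translation": [-16,-11.8,2],"hand": 0.6,"rot": [0,0,0]},
  {"translation": [-16,-11.8,5],"hand": 0.6,"rot": [0,0,0]},
  {"translation": [-16,-11.8,8],"hand": 0.6,"rot": [0,0,0]},
])

```text
t: 25.12
eef_pos: [0.5898, 0.1025, 0.0681]
ee_rot: [3.141, 0.001, 3.136]
force: [-0.4, 0.1, -2.3]
width: 0.0593
gripper_force: 20.0
```

Request:
move_arm([
  {"translation": [0,0,0.5],"hand": 0.6,"rot": [0,0,0]},
  {"translation": [0,0,0.9],"hand": 0.6,"rot": [0,0,0]},
  {"translation": [0,0,1.2],"hand": 0.6,"rot": [0,0,0]},
  {"translation": [0,0,1.2],"hand": 0.6,"rot": [0,0,0]},
])

```text
t: 25.45
eef_pos: [0.5894, 0.1041, 0.0579]
ee_rot: [3.141, 0.001, 3.139]
force: [-0.1, 0.1, -0.6]
width: 0.0592
gripper_force: 20.0
```

Request:
move_arm([
  {"translation": [0,0,0.3],"hand": 0.6,"rot": [0,0,0]},
  {"translation": [0,0,0.3],"hand": 0.6,"rot": [0,0,0]},
])

```text
t: 25.62
eef_pos: [0.5895, 0.1042, 0.0549]
ee_rot: [3.141, 0.002, 3.139]
force: [-0.7, 0.8, -1.1]
width: 0.0589
gripper_force: 20.0
```

Request:
move_arm([
  {"translation": [0,0,0],"hand": 0.2,"rot": [0,0,0]},
  {"translation": [0,0,0],"hand": 0.2,"rot": [0,0,0]},
  {"translation": [0,0,0],"hand": 0.15,"rot": [0,0,0]},
  {"translation": [0,0,0],"hand": 0.1,"rot": [0,0,0]},
  {"translation": [0,0,-2],"hand": 0.1,"rot": [0,0,0]},
  {"translation": [0,0,-5],"hand": 0.1,"rot": [0,0,0]},
  {"translation": [0,0,-9],"hand": 0.5,"rot": [0,0,0]},
  {"translation": [0,0,-13],"hand": 1,"rot": [0,0,0]},
])

```text
t: 26.28
eef_pos: [0.588, 0.1031, 0.1847]
ee_rot: [-3.141, -0.002, 3.138]
force: [1.3, 1.5, 0.2]
width: 0.0708
gripper_force: 0.0
```

Request:
move_arm([
  {"translation": [0,0,-4],"hand": 1,"rot": [0,0,0]},
  {"translation": [0,0,-5],"hand": 1,"rot": [0,0,0]},
  {"translation": [-0.5,3.8,-5],"hand": 1,"rot": [0,0,0]},
  {"translation": [-1,7.6,-5],"hand": 1,"rot": [0,0,0]},
  {"translation": [-1.5,11.4,-5],"hand": 1,"rot": [0,0,0]},
  {"translation": [-1.5,15.2,-5],"hand": 1,"rot": [0,0,0]},
  {"translation": [-1.5,18.8,-5],"hand": 1,"rot": [0,0,0]},
  {"translation": [-1.5,18.8,-5],"hand": 1,"rot": [0,0,0]},
])

```text
t: 26.95
eef_pos: [0.6041, 0.297, 0.2324]
ee_rot: [3.141, -0.001, -3.141]
force: [0.1, -1.1, 0.5]
width: 0.0177
gripper_force: 0.0
```

```bash
python3 - <<'E'
from h import *
im,d,T=find('wrist',['cap_top']); C=cloud('wrist',im,d,T); print(T_tool()[:3,3],arm.get_state()['width'])
Q=near(C,(.6046,.2928),.04,.19,.217); 
if len(Q)>10: print(cv2.minEnclosingCircle(Q[Q[:,2]>np.percentile(Q[:,2],95)-.004][:,:2].astype(np.float32)),np.percentile(Q[:,2],95),len(Q))
im,d,T=find('scene',['mould1','cap_top'],pic='sc7.png'); C=cloud('scene',im,d,T); 
for p in [(.5955,-.08),(.525,-.079),(.659,.0154),(.59,.104)]: print(rim(C,p,.05,.035))
im,d,T=find('side',['mould1','cap_top'],pic='sd7.png')
E
```

```text
wrist pinpoint cap_top 0.78 [0.6077 0.2944 0.2038]
[0.60392921 0.29287522 0.23280205] 0.009730444528331736
((0.6057744026184082, 0.2926521599292755), 0.01802653633058071) 0.20753272763252983 2432
scene pinpoint mould1 0.96 [ 0.5941 -0.0788  0.0535]
scene pinpoint mould1 0.69 [ 0.5236 -0.0789  0.0508]
scene pinpoint mould1 0.63 [0.658  0.0212 0.0568]
scene pinpoint mould1 0.59 [0.5876 0.1065 0.0502]
scene pinpoint cap_top 0.63 [0.6058 0.295  0.2074]
(array([ 0.5981, -0.0807]), 0.0315, np.float64(0.1141), 49)
(array([ 0.5266, -0.08  ]), 0.0315, np.float64(0.114), 64)
(array([0.659 , 0.0148]), 0.0311, np.float64(0.1136), 69)
(array([0.5918, 0.1029]), 0.0316, np.float64(0.1142), 55)
side pinpoint mould1 0.98 [0.5898 0.1067 0.0557]
side pinpoint mould1 0.89 [ 0.5933 -0.0825  0.0493]
side pinpoint mould1 0.85 [ 0.5207 -0.0802  0.0508]
side pinpoint mould1 0.79 [0.655  0.0131 0.0514]
side pinpoint cap_top 0.58 [0.6017 0.2915 0.2094]
```

View pics/sd7.png

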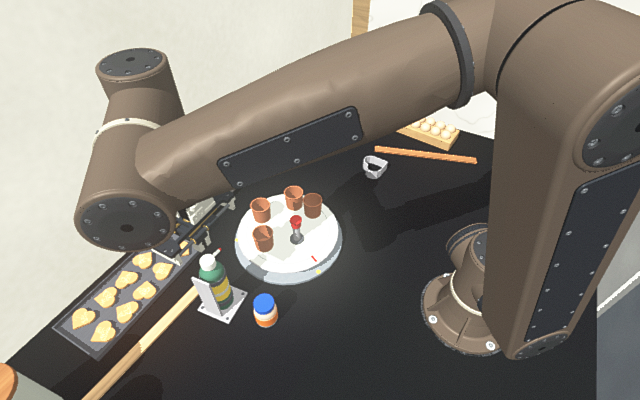

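Request:
move_arm([
  {"translation": [-0.15,0,1.5],"hand": 1,"rot": [0,0,0]},
  {"translation": [-0.15,0,3],"hand": 1,"rot": [0,0,0]},
  {"translation": [-0.15,0,4],"hand": 1,"rot": [0,0,0]},
  {"translation": [-0.15,0,4.6],"hand": 1,"rot": [0,0,0]},
  {"translation": [-0.15,0,4.6],"hand": 1,"rot": [0,0,0]},
])

```text
t: 27.77
eef_pos: [0.6055, 0.2907, 0.1865]
ee_rot: [-3.14, -0.002, 3.138]
force: [-0.4, 0.3, 0.1]
width: 0.0004
gripper_force: 0.0
```

Request:
move_arm([
  {"translation": [0,0,0.2],"hand": 1,"rot": [0,0,0]},
  {"translation": [0,0,0.4],"hand": 1,"rot": [0,0,0]},
  {"translation": [0,0,0.5],"hand": 1,"rot": [0,0,0]},
  {"translation": [0,0,0.5],"hand": 1,"rot": [0,0,0]},
])

```text
t: 28.1
eef_pos: [0.6064, 0.2916, 0.1837]
ee_rot: [3.141, 0.001, 3.139]
force: [0.3, -1.5, 3.8]
width: 0.0007
gripper_force: 1.7
```

Request:
move_arm([
  {"translation": [0,0,0.1],"hand": 1,"rot": [0,0,0]},
  {"translation": [0,0,0.2],"hand": 1,"rot": [0,0,0]},
  {"translation": [0,0,0.2],"hand": 1,"rot": [0,0,0]},
])

```text
t: 28.35
eef_pos: [0.6064, 0.2916, 0.1814]
ee_rot: [3.141, 0.001, 3.139]
force: [0.6, -0.6, 4.6]
width: 0.0009
gripper_force: 2.6
```

Request:
move_arm([
  {"translation": [0,0,0.1],"hand": 1,"rot": [0,0,0]},
  {"translation": [0,0,0.2],"hand": 1,"rot": [0,0,0]},
  {"translation": [0,0,0.3],"hand": 1,"rot": [0,0,0]},
  {"translation": [0,0,0.3],"hand": 1,"rot": [0,0,0]},
])

```text
t: 28.68
eef_pos: [0.6065, 0.2916, 0.1795]
ee_rot: [3.141, 0.002, 3.139]
force: [-1.2, -1.6, 10.7]
width: 0.0002
gripper_force: 5.2
```

Request:
move_arm([
  {"translation": [0,0,0.1],"hand": 1,"rot": [0,0,0]},
  {"translation": [0,0,0.1],"hand": 1,"rot": [0,0,0]},
  {"translation": [0,0,0.1],"hand": 1,"rot": [0,0,0]},
])

```text
t: 28.93
eef_pos: [0.6066, 0.2916, 0.1794]
ee_rot: [3.141, 0.003, 3.139]
force: [-4.1, -1.8, 16.0]
width: 0.0006
gripper_force: 7.5
```

Request:
move_arm([
  {"translation": [0,0,-1.5],"hand": 1,"rot": [0,0,0]},
  {"translation": [0,0,-4],"hand": 1,"rot": [0,0,0]},
  {"translation": [0,0,-6],"hand": 1,"rot": [0,0,0]},
  {"translation": [1,-3,-6],"hand": 0.5,"rot": [0,0,0]},
  {"translation": [2.5,-6.5,-6],"hand": 0,"rot": [0,0,0]},
  {"translation": [3.5,-10,-6],"hand": 0,"rot": [0,0,0]},
  {"translation": [5,-13.5,-6],"hand": 0,"rot": [0,0,0]},
  {"translation": [6.5,-17,-6],"hand": 0,"rot": [0,0,0]},
], squeeze=40)

```text
t: 29.6
eef_pos: [0.539, 0.1205, 0.2359]
ee_rot: [3.142, -0.001, 3.139]
force: [0.4, -0.9, 0.6]
width: 0.0281
gripper_force: 0.0
```

Request:
move_arm([
  {"translation": [1,-3,0],"hand": 0,"rot": [0,0,0]},
  {"translation": [2,-6,0],"hand": 0,"rot": [0,0,0]},
  {"translation": [2.7,-8.3,1],"hand": 0,"rot": [0,0,0]},
  {"translation": [2.7,-8.3,3],"hand": 0,"rot": [0,0,0]},
  {"translation": [2.7,-8.3,4],"hand": 0,"rot": [0,0,0]},
  {"translation": [2.7,-8.3,4],"hand": 0,"rot": [0,0,0]},
])

```text
t: 30.1
eef_pos: [0.5114, 0.0384, 0.1942]
ee_rot: [-3.141, -0.004, 3.137]
force: [-0.7, 0.3, 0.2]
width: 0.0679
gripper_force: 0.0
```

```bash
cat >> h.py <<'E'
def knob(n='wrist',xy=(.515,.0385),zr=(.125,.18)):
    T=T_cam(n); im,d=arm.grab_frame(n); C=cloud(n,im,d,T)
    hsv=cv2.cvtColor(im,cv2.COLOR_RGB2HSV); m=((hsv[...,0]<6)|(hsv[...,0]>174))&(hsv[...,1]>150)&(hsv[...,2]>60)&(d>0)
    m&=(np.hypot(C[...,0]-xy[0],C[...,1]-xy[1])<.05)&(C[...,2]>zr[0])&(C[...,2]<zr[1])
    Q=C[m]
    if len(Q)<8: print(n,'knob?',len(Q)); return
    zt=np.percentile(Q[:,2],90); Q=Q[abs(Q[:,2]-zt)<.003]
    print(n,'knob',np.round(cv2.minEnclosingCircle(Q[:,:2].astype(np.float32))[0],4),round(zt,4),len(Q))
E
python3 - <<'E'
from h import *
print(T_tool()[:3,3],arm.get_state()['width']); knob(); knob('side'); knob('scene')
E
```

```text
[0.51141571 0.03843274 0.19422358] 0.06791416812612613
wrist knob [0.5156 0.0371] 0.1434 1431
side knob [0.5108 0.0407] 0.1456 62
scene knob [0.5173 0.0334] 0.1475 16
```

Request:
move_arm([
  {"translation": [-0.3,0,1],"hand": 0.1,"rot": [0,0,0]},
  {"translation": [-0.3,0,4],"hand": 0.1,"rot": [0,0,0]},
  {"translation": [-0.3,0,7],"hand": 0.1,"rot": [0,0,0]},
  {"translation": [-0.3,0,9.5],"hand": 0.1,"rot": [0,0,0]},
  {"translation": [-0.3,0,11],"hand": 0.1,"rot": [0,0,0]},
  {"translation": [-0.3,0,11],"hand": 0.1,"rot": [0,0,0]},
  {"translation": [-0.3,0,11],"hand": 0.1,"rot": [0,0,0]},
])

```text
t: 30.83
eef_pos: [0.5162, 0.039, 0.0863]
ee_rot: [-3.141, -0.001, 3.139]
force: [0.1, 0.0, 0.5]
width: 0.0787
gripper_force: 0.0
```

Request:
move_arm([
  {"translation": [0,0,0],"hand": 0.9,"rot": [0,0,0]},
  {"translation": [0,0,0],"hand": 0.9,"rot": [0,0,0]},
  {"translation": [0,0,0],"hand": 0.9,"rot": [0,0,0]},
  {"translation": [0,0,0],"hand": 0.9,"rot": [0,0,0]},
  {"translation": [0,0,0],"hand": 0.9,"rot": [0,0,0]},
  {"translation": [0,0,0],"hand": 0.9,"rot": [0,0,0]},
  {"translation": [0,0,0],"hand": 0.9,"rot": [0,0,0]},
  {"translation": [0,0,0],"hand": 0.9,"rot": [0,0,0]},
])

```text
t: 31.5
eef_pos: [0.5162, 0.0385, 0.087]
ee_rot: [-3.141, 0.0, 3.139]
force: [0.7, -0.9, 1.5]
width: 0.0345
gripper_force: 40.0
```

Request:
move_arm([
  {"translation": [0,0,0],"hand": 0.9,"rot": [0,0,0]},
  {"translation": [0,0,0],"hand": 0.9,"rot": [0,0,0]},
  {"translation": [0,0,0],"hand": 0.9,"rot": [0,0,0]},
])

```text
t: 31.75
eef_pos: [0.5162, 0.0385, 0.087]
ee_rot: [-3.141, 0.0, 3.138]
force: [-0.4, -3.0, 4.2]
width: 0.0341
gripper_force: 40.0
```

Request:
move_arm([
  {"translation": [0,0,-0.3],"hand": 0.9,"rot": [0,0,0]},
  {"translation": [0,0,-0.6],"hand": 0.9,"rot": [0,0,0]},
  {"translation": [0,0,-0.9],"hand": 0.9,"rot": [0,0,0]},
  {"translation": [0,0,-1.2],"hand": 0.9,"rot": [0,0,0]},
  {"translation": [0,0,-1.4],"hand": 0.9,"rot": [0,0,0]},
  {"translation": [0,0,-1.4],"hand": 0.9,"rot": [0,0,0]},
], squeeze=50)

```text
t: 32.25
eef_pos: [0.5157, 0.0386, 0.1004]
ee_rot: [-3.141, -0.001, 3.138]
force: [5.3, -3.5, -11.8]
width: 0.0341
gripper_force: 50.0
```

```bash
python3 - <<'E'
from h import *
s=arm.get_state(); print(s['eef_pos'],s['force'],s['width']); knob(); knob('side'); knob('scene')
s=arm.get_state(); print(s['eef_pos'],s['force'],s['width'])
E
```

```text
[0.51565328 0.03861353 0.10041189] [  5.3415479   -3.54132203 -11.7756467 ] 0.03408624836983588
wrist knob [0.5152 0.0376] 0.1564 2193
side knob? 2
scene knob? 0
[0.51560036 0.03862169 0.10008807] [  4.83044201  -3.22897561 -11.76564409] 0.03409569354901064
```

```bash
python3 - <<'E'
import numpy as np
r=50*np.array([np.cos(np.radians(153.6)),np.sin(np.radians(153.6))])
A=[0,2,5,9,14,19,24,29,34,39,44,49,54,59,64,69,74,79,84,89,94,99,104,108,112,115,118,120]
def rot(t): t=np.radians(t); return np.array([[np.cos(t),-np.sin(t)],[np.sin(t),np.cos(t)]])
for lo in (0,120):
  for k in range(0,27,8):
    b=rot(lo+A[k])@r
    print(lo,A[k],[(a,*((rot(lo+a)@r-b)*[-.1,.1]).round(2).tolist()) for a in A[k+1:k+9]])
E
```

```text
0 0 [(2, 0.07, -0.16), (5, 0.18, -0.4), (9, 0.29, -0.73), (14, 0.4, -1.15), (19, 0.48, -1.58), (24, 0.52, -2.01), (29, 0.52, -2.45), (34, 0.48, -2.88)]
0 34 [(39, -0.08, -0.43), (44, -0.19, -0.85), (49, -0.34, -1.26), (54, -0.53, -1.66), (59, -0.74, -2.03), (64, -0.99, -2.39), (69, -1.28, -2.72), (74, -1.58, -3.03)]
0 74 [(79, -0.33, -0.28), (84, -0.69, -0.53), (89, -1.07, -0.75), (94, -1.47, -0.93), (99, -1.88, -1.08), (104, -2.3, -1.19), (108, -2.64, -1.25), (112, -2.99, -1.29)]
0 112 [(115, -0.26, -0.01), (118, -0.52, -0.01), (120, -0.7, -0.0)]
120 0 [(2, -0.17, 0.01), (5, -0.43, 0.05), (9, -0.78, 0.11), (14, -1.2, 0.22), (19, -1.61, 0.37), (24, -2.0, 0.56), (29, -2.38, 0.78), (34, -2.74, 1.03)]
120 34 [(39, -0.33, 0.28), (44, -0.64, 0.59), (49, -0.92, 0.92), (54, -1.17, 1.28), (59, -1.39, 1.66), (64, -1.57, 2.06), (69, -1.72, 2.47), (74, -1.83, 2.89)]
120 74 [(79, -0.07, 0.43), (84, -0.11, 0.86), (89, -0.11, 1.3), (94, -0.07, 1.73), (99, 0.0, 2.16), (104, 0.12, 2.59), (108, 0.23, 2.91), (112, 0.37, 3.23)]
120 112 [(115, 0.12, 0.23), (118, 0.25, 0.46), (120, 0.34, 0.61)]
```

Request:
move_arm([
  {"translation": [0.07,-0.16,0],"hand": 0.9,"rot": [0,0,0]},
  {"translation": [0.18,-0.4,0],"hand": 0.9,"rot": [0,0,0]},
  {"translation": [0.29,-0.73,0],"hand": 0.9,"rot": [0,0,0]},
  {"translation": [0.4,-1.15,0],"hand": 0.9,"rot": [0,0,0]},
  {"translation": [0.48,-1.58,0],"hand": 0.9,"rot": [0,0,0]},
  {"translation": [0.52,-2.01,0],"hand": 0.9,"rot": [0,0,0]},
  {"translation": [0.52,-2.45,0],"hand": 0.9,"rot": [0,0,0]},
  {"translation": [0.48,-2.88,0],"hand": 0.9,"rot": [0,0,0]},
])

```text
t: 33.07
eef_pos: [0.5112, 0.0111, 0.1002]
ee_rot: [3.14, 0.0, 3.138]
force: [3.1, 4.0, -11.9]
width: 0.0336
gripper_force: 50.0
```

```bash
python3 - <<'E'
from h import *
s=arm.get_state(); print(s['eef_pos'],s['force'],s['width']); 
knob(xy=s['eef_pos'][:2]); find('side',['mould1']); find('scene',['mould1'])
E
```

```text
[0.51119762 0.01114797 0.100157  ] [  3.13283229   4.00108634 -11.85194729] 0.03356643143663098
wrist knob [0.5111 0.0107] 0.1561 2227
side pinpoint mould1 0.63 [0.6404 0.0667 0.0549]
side pinpoint mould1 0.57 [0.5324 0.107  0.0545]
scene pinpoint mould1 0.89 [ 0.6454 -0.0441  0.0545]
scene pinpoint mould1 0.72 [0.536  0.1086 0.0508]
scene pinpoint mould1 0.62 [0.6431 0.0735 0.0553]
```

Turning well, with the moulds riding along. I'll continue the arc.

Request:
move_arm([
  {"translation": [-0.08,-0.43,0],"hand": 0.9,"rot": [0,0,0]},
  {"translation": [-0.19,-0.85,0],"hand": 0.9,"rot": [0,0,0]},
  {"translation": [-0.34,-1.26,0],"hand": 0.9,"rot": [0,0,0]},
  {"translation": [-0.53,-1.66,0],"hand": 0.9,"rot": [0,0,0]},
  {"translation": [-0.74,-2.03,0],"hand": 0.9,"rot": [0,0,0]},
  {"translation": [-0.99,-2.39,0],"hand": 0.9,"rot": [0,0,0]},
  {"translation": [-1.28,-2.72,0],"hand": 0.9,"rot": [0,0,0]},
  {"translation": [-1.58,-3.03,0],"hand": 0.9,"rot": [0,0,0]},
])

```text
t: 33.98
eef_pos: [0.526, -0.0192, 0.0998]
ee_rot: [3.14, -0.002, 3.138]
force: [0.7, 6.4, -11.6]
width: 0.0339
gripper_force: 50.0
```

Request:
move_arm([
  {"translation": [-0.33,-0.28,0],"hand": 0.9,"rot": [0,0,0]},
  {"translation": [-0.69,-0.53,0],"hand": 0.9,"rot": [0,0,0]},
  {"translation": [-1.07,-0.75,0],"hand": 0.9,"rot": [0,0,0]},
  {"translation": [-1.47,-0.93,0],"hand": 0.9,"rot": [0,0,0]},
  {"translation": [-1.88,-1.08,0],"hand": 0.9,"rot": [0,0,0]},
  {"translation": [-2.3,-1.19,0],"hand": 0.9,"rot": [0,0,0]},
  {"translation": [-2.64,-1.25,0],"hand": 0.9,"rot": [0,0,0]},
  {"translation": [-2.99,-1.29,0],"hand": 0.9,"rot": [0,0,0]},
])

```text
t: 34.65
eef_pos: [0.5547, -0.0331, 0.0993]
ee_rot: [3.141, -0.004, 3.138]
force: [-4.2, 4.6, -9.9]
width: 0.0341
gripper_force: 50.0
```

Request:
move_arm([
  {"translation": [-0.26,0,0],"hand": 0.9,"rot": [0,0,0]},
  {"translation": [-0.52,0,0],"hand": 0.9,"rot": [0,0,0]},
  {"translation": [-0.7,0,0],"hand": 0.9,"rot": [0,0,0]},
  {"translation": [-0.7,0,0],"hand": 0.9,"rot": [0,0,0]},
])

```text
t: 34.98
eef_pos: [0.5644, -0.0333, 0.1007]
ee_rot: [3.142, 0.001, 3.138]
force: [0.0, 1.9, -11.9]
width: 0.034
gripper_force: 50.0
```

```bash
python3 - <<'E'
from h import *
s=arm.get_state(); print(s['eef_pos'],s['force'],s['width']); 
knob(xy=s['eef_pos'][:2]); find('side',['mould1']); find('scene',['mould1'])
c=np.array([.5595,.0164])
for m in [(.5958,-.08),(.5249,-.0795),(.659,.0152),(.590,.1045)]: print((R.from_euler('z',120,degrees=True).as_matrix()[:2,:2]@(np.array(m)-c)+c).round(3))
E
```

```text
[ 0.56437597 -0.03330806  0.10072379] [  0.0397625    1.90834091 -11.8977217 ] 0.03397414276308941
wrist knob [ 0.5635 -0.034 ] 0.1566 2266
side pinpoint mould1 0.91 [ 0.468  -0.0007  0.0542]
side pinpoint mould1 0.8 [0.6227 0.0893 0.0529]
side pinpoint mould1 0.71 [0.6575 0.0334 0.051 ]
side pinpoint mould1 0.62 [0.5151 0.1026 0.0504]
scene pinpoint mould1 0.91 [0.661  0.0335 0.0494]
scene pinpoint mould1 0.83 [0.63   0.0949 0.055 ]
scene pinpoint mould1 0.73 [0.4663 0.0057 0.051 ]
scene pinpoint mould1 0.35 [0.6053 0.2965 0.2077]
[0.625 0.096]
[0.66  0.034]
[0.511 0.103]
[ 0.468 -0.001]
```

Request:
move_arm([
  {"translation": [0.05,0,0.4],"hand": 0.9,"rot": [0,0,0]},
  {"translation": [0.05,0,0.8],"hand": 0.9,"rot": [0,0,0]},
  {"translation": [0.05,0,1.2],"hand": 0.9,"rot": [0,0,0]},
  {"translation": [0.05,0,1.3],"hand": 0.9,"rot": [0,0,0]},
  {"translation": [0.05,0,1.3],"hand": 0.9,"rot": [0,0,0]},
])

```text
t: 35.65
eef_pos: [0.5641, -0.0333, 0.088]
ee_rot: [-3.142, 0.001, 3.139]
force: [2.0, 2.5, -5.8]
width: 0.0341
gripper_force: 50.0
```

Request:
move_arm([
  {"translation": [0,0,0.1],"hand": 0.4,"rot": [0,0,0]},
  {"translation": [0,0,0.1],"hand": 0.4,"rot": [0,0,0]},
  {"translation": [0,0,0.1],"hand": 0.4,"rot": [0,0,0]},
  {"translation": [0,0,0],"hand": 0.3,"rot": [0,0,0]},
  {"translation": [0,0,-3],"hand": 0.3,"rot": [0,0,0]},
  {"translation": [0,0,-6],"hand": 0.3,"rot": [0,0,0]},
  {"translation": [0,0,-9],"hand": 0.3,"rot": [0,0,0]},
  {"translation": [0,0,-11],"hand": 0.3,"rot": [0,0,0]},
])

```text
t: 36.32
eef_pos: [0.5642, -0.0337, 0.2015]
ee_rot: [-3.141, 0.004, 3.139]
force: [0.6, 0.4, 0.7]
width: 0.0612
gripper_force: 0.0
```

```bash
python3 - <<'E'
from h import *
s=arm.get_state(); print(s['eef_pos'],s['force'],s['width']); 
knob(xy=s['eef_pos'][:2]);knob('side',xy=s['eef_pos'][:2]); im,d,T=find('wrist',['mould1'],pic='w9.png')
E
```

```text
[ 0.56424648 -0.03368208  0.20149372] [0.63050832 0.39261644 0.7193288 ] 0.06115449164120341
wrist knob [ 0.5638 -0.0343] 0.1435 1377
side knob [ 0.5579 -0.0333] 0.1452 62
wrist pinpoint mould1 0.86 [0.5157 0.0992 0.0462]
wrist pinpoint mould1 0.74 [0.4727 0.0042 0.0476]
wrist pinpoint mould1 0.57 [0.6325 0.0852 0.0499]
wrist pinpoint mould1 0.56 [0.6619 0.0337 0.0486]
```

View pics/w9.png

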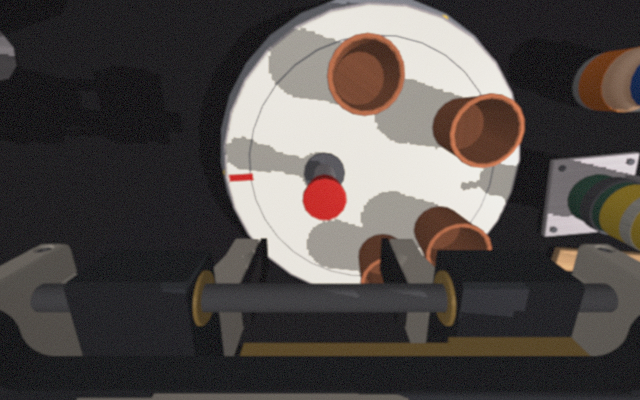

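Request:
move_arm([
  {"translation": [0,0,-3],"hand": 1,"rot": [0,0,0]},
  {"translation": [-0.5,3.5,-3.5],"hand": 1,"rot": [0,0,0]},
  {"translation": [-1,7.5,-3.5],"hand": 1,"rot": [0,0,0]},
  {"translation": [-1.5,11.5,-3.5],"hand": 1,"rot": [0,0,0]},
  {"translation": [-2,15.5,-3.5],"hand": 1,"rot": [0,0,0]},
  {"translation": [-2.5,19.5,-3.5],"hand": 1,"rot": [0,0,0]},
  {"translation": [-3,23.5,-3.5],"hand": 1,"rot": [0,0,0]},
  {"translation": [-3.5,27,-3.5],"hand": 1,"rot": [0,0,0]},
])

```text
t: 37.18
eef_pos: [0.5985, 0.2386, 0.2313]
ee_rot: [-3.14, -0.002, 3.139]
force: [0.7, -0.8, 0.1]
width: 0.0135
gripper_force: 0.0
```

Request:
move_arm([
  {"translation": [-0.4,3,0],"hand": 1,"rot": [0,0,0]},
  {"translation": [-0.7,5.5,0],"hand": 1,"rot": [0,0,0]},
  {"translation": [-0.7,5.5,0],"hand": 1,"rot": [0,0,0]},
  {"translation": [-0.7,5.5,0],"hand": 1,"rot": [0,0,0]},
  {"translation": [-0.7,5.5,0],"hand": 1,"rot": [0,0,0]},
])

```text
t: 37.6
eef_pos: [0.6057, 0.2911, 0.2314]
ee_rot: [-3.14, -0.002, 3.139]
force: [-0.9, -0.2, 0.8]
width: 0.0002
gripper_force: 0.0
```

```bash
python3 - <<'E'
from h import *
s=arm.get_state(); print(s['eef_pos'],s['force'],s['width']); find('scene',['mould1','cap_top']); print(T_tool()[:3,3])
knob('side',xy=(.5635,-.034));knob('scene',xy=(.5635,-.034))
E
```

```text
[0.60573466 0.29107982 0.23135499] [-0.86849984 -0.2279731   0.7522482 ] 0.00023124024380300444
scene pinpoint mould1 0.94 [0.4699 0.0053 0.0517]
scene pinpoint mould1 0.76 [0.6297 0.0965 0.0529]
scene pinpoint mould1 0.6 [0.6589 0.0322 0.049 ]
scene pinpoint mould1 0.57 [0.5122 0.1095 0.0568]
scene pinpoint cap_top 0.54 [0.6057 0.2971 0.2098]
scene pinpoint cap_top 0.52 [0.4662 0.0064 0.0518]
[0.60625055 0.2904218  0.23269694]
side knob [ 0.5611 -0.031 ] 0.1456 49
scene knob [ 0.5658 -0.0346] 0.1459 42
```

Now press 5.7 cm down as before.

Request:
move_arm([
  {"translation": [0,0.1,2],"hand": 1,"rot": [0,0,0]},
  {"translation": [0,0.1,4],"hand": 1,"rot": [0,0,0]},
  {"translation": [0,0.1,4.7],"hand": 1,"rot": [0,0,0]},
  {"translation": [0,0.1,5],"hand": 1,"rot": [0,0,0]},
  {"translation": [0,0.1,5.3],"hand": 1,"rot": [0,0,0]},
  {"translation": [0,0.1,5.6],"hand": 1,"rot": [0,0,0]},
  {"translation": [0,0.1,5.6],"hand": 1,"rot": [0,0,0]},
  {"translation": [0,0.1,5.6],"hand": 1,"rot": [0,0,0]},
])

```text
t: 38.52
eef_pos: [0.6064, 0.2918, 0.1795]
ee_rot: [-3.141, 0.001, 3.139]
force: [-6.1, -2.6, 8.4]
width: 0.0004
gripper_force: 4.6
```

Request:
move_arm([
  {"translation": [0,0,0.1],"hand": 1,"rot": [0,0,0]},
  {"translation": [0,0,0.1],"hand": 1,"rot": [0,0,0]},
  {"translation": [0,0,0.1],"hand": 1,"rot": [0,0,0]},
])

```text
t: 38.77
eef_pos: [0.6065, 0.2919, 0.1794]
ee_rot: [3.141, 0.002, 3.139]
force: [-7.9, -3.2, 13.8]
width: 0.0001
gripper_force: 6.8
```

Request:
move_arm([
  {"translation": [0,0,-1.5],"hand": 1,"rot": [0,0,0]},
  {"translation": [0,0,-4],"hand": 1,"rot": [0,0,0]},
  {"translation": [0,0,-6],"hand": 1,"rot": [0,0,0]},
  {"translation": [0.5,-4,-6],"hand": 0.3,"rot": [0,0,0]},
  {"translation": [1,-8,-6],"hand": 0.1,"rot": [0,0,0]},
  {"translation": [1.5,-12,-6],"hand": 0.1,"rot": [0,0,0]},
  {"translation": [2,-16,-6],"hand": 0.1,"rot": [0,0,0]},
  {"translation": [2.5,-20,-6],"hand": 0.1,"rot": [0,0,0]},
])

```text
t: 39.43
eef_pos: [0.5807, 0.0909, 0.2372]
ee_rot: [3.141, 0.002, 3.139]
force: [1.3, -0.8, 0.2]
width: 0.0284
gripper_force: 0.0
```

Request:
move_arm([
  {"translation": [0.5,-4,0],"hand": 0.1,"rot": [0,0,0]},
  {"translation": [1,-8,0],"hand": 0.1,"rot": [0,0,0]},
  {"translation": [1.7,-11,0],"hand": 0.1,"rot": [0,0,0]},
  {"translation": [1.8,-12.6,0],"hand": 0.1,"rot": [0,0,0]},
  {"translation": [1.8,-12.6,3],"hand": 0.1,"rot": [0,0,0]},
  {"translation": [1.8,-12.6,4],"hand": 0.1,"rot": [0,0,0]},
  {"translation": [1.8,-12.6,4],"hand": 0.1,"rot": [0,0,0]},
])

```text
t: 40.02
eef_pos: [0.5608, -0.0339, 0.194]
ee_rot: [-3.141, -0.004, 3.137]
force: [-1.3, 0.1, -0.4]
width: 0.0745
gripper_force: 0.0
```

```bash
python3 - <<'E'
from h import *
s=arm.get_state(); print(s['eef_pos'],s['force'],s['width']); knob(xy=(.5635,-.034)); print(T_tool()[:3,3])
E
```

```text
[ 0.56079548 -0.03393051  0.19401444] [-1.29863026  0.14270973 -0.35776264] 0.07454276952193087
wrist knob [ 0.5637 -0.0343] 0.1434 1428
[ 0.56181134 -0.03356971  0.19554534]
```

Request:
move_arm([
  {"translation": [-0.1,-0.1,1],"hand": 0.1,"rot": [0,0,0]},
  {"translation": [-0.1,-0.1,4],"hand": 0.1,"rot": [0,0,0]},
  {"translation": [-0.1,-0.1,7],"hand": 0.1,"rot": [0,0,0]},
  {"translation": [-0.1,-0.1,9.5],"hand": 0.1,"rot": [0,0,0]},
  {"translation": [-0.1,-0.1,11],"hand": 0.1,"rot": [0,0,0]},
  {"translation": [-0.1,-0.1,11],"hand": 0.1,"rot": [0,0,0]},
  {"translation": [-0.1,-0.1,11],"hand": 0.1,"rot": [0,0,0]},
])

```text
t: 40.65
eef_pos: [0.5637, -0.034, 0.0859]
ee_rot: [-3.141, -0.001, 3.14]
force: [0.5, 0.4, 0.6]
width: 0.0788
gripper_force: 0.0
```

Request:
move_arm([
  {"translation": [0,0,0],"hand": 0.9,"rot": [0,0,0]},
  {"translation": [0,0,0],"hand": 0.9,"rot": [0,0,0]},
  {"translation": [0,0,0],"hand": 0.9,"rot": [0,0,0]},
  {"translation": [0,0,0],"hand": 0.9,"rot": [0,0,0]},
  {"translation": [0,0,0],"hand": 0.9,"rot": [0,0,0]},
  {"translation": [0,0,0],"hand": 0.9,"rot": [0,0,0]},
  {"translation": [0,0,0],"hand": 0.9,"rot": [0,0,0]},
  {"translation": [0,0,0],"hand": 0.9,"rot": [0,0,0]},
])

```text
t: 41.32
eef_pos: [0.5636, -0.0337, 0.086]
ee_rot: [3.141, 0.001, 3.138]
force: [-0.9, 5.2, 2.2]
width: 0.0337
gripper_force: 50.0
```

Request:
move_arm([
  {"translation": [0,0,0],"hand": 0.9,"rot": [0,0,0]},
  {"translation": [0,0,0],"hand": 0.9,"rot": [0,0,0]},
  {"translation": [0,0,0],"hand": 0.9,"rot": [0,0,0]},
])

```text
t: 41.57
eef_pos: [0.5636, -0.0337, 0.086]
ee_rot: [3.141, 0.001, 3.139]
force: [-0.8, 5.1, 3.2]
width: 0.0341
gripper_force: 50.0
```

Request:
move_arm([
  {"translation": [0,0,-0.3],"hand": 0.9,"rot": [0,0,0]},
  {"translation": [0,0,-0.6],"hand": 0.9,"rot": [0,0,0]},
  {"translation": [0,0,-0.9],"hand": 0.9,"rot": [0,0,0]},
  {"translation": [0,0,-1.2],"hand": 0.9,"rot": [0,0,0]},
  {"translation": [0,0,-1.4],"hand": 0.9,"rot": [0,0,0]},
  {"translation": [0,0,-1.4],"hand": 0.9,"rot": [0,0,0]},
], squeeze=50)

```text
t: 42.07
eef_pos: [0.5625, -0.0337, 0.0984]
ee_rot: [3.141, -0.002, 3.138]
force: [2.5, 5.2, -10.4]
width: 0.0339
gripper_force: 50.0
```

```bash
python3 - <<'E'
from h import *
s=arm.get_state(); print(s['eef_pos'],s['force'],s['width']); knob(xy=(.5635,-.034)); print(T_tool()[:3,3])
E
```

```text
[ 0.56246978 -0.03371953  0.09841134] [  2.49579574   5.18889822 -10.43636524] 0.03388262146315419
wrist knob [ 0.5626 -0.034 ] 0.1553 2144
[ 0.56241828 -0.03375186  0.09816244]
```

Request:
move_arm([
  {"translation": [-0.17,0.01,-0.1],"hand": 0.9,"rot": [0,0,0]},
  {"translation": [-0.43,0.05,-0.1],"hand": 0.9,"rot": [0,0,0]},
  {"translation": [-0.78,0.11,-0.1],"hand": 0.9,"rot": [0,0,0]},
  {"translation": [-1.2,0.22,-0.1],"hand": 0.9,"rot": [0,0,0]},
  {"translation": [-1.61,0.37,-0.1],"hand": 0.9,"rot": [0,0,0]},
  {"translation": [-2.0,0.56,-0.1],"hand": 0.9,"rot": [0,0,0]},
  {"translation": [-2.38,0.78,-0.1],"hand": 0.9,"rot": [0,0,0]},
  {"translation": [-2.74,1.03,-0.1],"hand": 0.9,"rot": [0,0,0]},
])

```text
t: 42.78
eef_pos: [0.5888, -0.0248, 0.0992]
ee_rot: [-3.141, -0.005, 3.138]
force: [-5.2, -0.5, -12.0]
width: 0.0339
gripper_force: 50.0
```

Request:
move_arm([
  {"translation": [-0.33,0.28,0],"hand": 0.9,"rot": [0,0,0]},
  {"translation": [-0.64,0.59,0],"hand": 0.9,"rot": [0,0,0]},
  {"translation": [-0.92,0.92,0],"hand": 0.9,"rot": [0,0,0]},
  {"translation": [-1.17,1.28,0],"hand": 0.9,"rot": [0,0,0]},
  {"translation": [-1.39,1.66,0],"hand": 0.9,"rot": [0,0,0]},
  {"translation": [-1.57,2.06,0],"hand": 0.9,"rot": [0,0,0]},
  {"translation": [-1.72,2.47,0],"hand": 0.9,"rot": [0,0,0]},
  {"translation": [-1.83,2.89,0],"hand": 0.9,"rot": [0,0,0]},
])

```text
t: 43.45
eef_pos: [0.6094, 0.005, 0.1009]
ee_rot: [-3.141, 0.0, 3.138]
force: [-4.0, -2.8, -11.9]
width: 0.0341
gripper_force: 50.0
```

Request:
move_arm([
  {"translation": [-0.07,0.43,0],"hand": 0.9,"rot": [0,0,0]},
  {"translation": [-0.11,0.86,0],"hand": 0.9,"rot": [0,0,0]},
  {"translation": [-0.11,1.3,0],"hand": 0.9,"rot": [0,0,0]},
  {"translation": [-0.07,1.73,0],"hand": 0.9,"rot": [0,0,0]},
  {"translation": [0,2.16,0],"hand": 0.9,"rot": [0,0,0]},
  {"translation": [0.12,2.59,0],"hand": 0.9,"rot": [0,0,0]},
  {"translation": [0.23,2.91,0],"hand": 0.9,"rot": [0,0,0]},
  {"translation": [0.37,3.23,0],"hand": 0.9,"rot": [0,0,0]},
])

```text
t: 44.12
eef_pos: [0.606, 0.0376, 0.1011]
ee_rot: [3.141, 0.001, 3.139]
force: [1.0, -3.4, -13.4]
width: 0.0337
gripper_force: 50.0
```

Request:
move_arm([
  {"translation": [0.12,0.23,0],"hand": 0.9,"rot": [0,0,0]},
  {"translation": [0.25,0.46,0],"hand": 0.9,"rot": [0,0,0]},
  {"translation": [0.34,0.61,0],"hand": 0.9,"rot": [0,0,0]},
  {"translation": [0.34,0.61,0],"hand": 0.9,"rot": [0,0,0]},
])

```text
t: 44.45
eef_pos: [0.6022, 0.044, 0.1009]
ee_rot: [3.141, 0.001, 3.139]
force: [-0.5, 1.0, -12.4]
width: 0.034
gripper_force: 50.0
```

```bash
python3 - <<'E'
from h import *
s=arm.get_state(); print(s['eef_pos'],s['force'],s['width']); p=s['eef_pos'][:2]
knob(xy=p); find('side',['mould1']); find('scene',['mould1'])
for c in [(.5595,.0164),(.5600,.0160)]: print(np.degrees(np.arctan2(*(p-c)[::-1])),np.linalg.norm(p-c))
E
```

```text
[0.60223373 0.0440045  0.10090237] [ -0.53829376   1.02396237 -12.35880972] 0.03397977155097069
wrist knob [0.602  0.0434] 0.1578 2161
side pinpoint mould1 0.91 [0.4555 0.0325 0.0512]
side pinpoint mould1 0.72 [ 0.5042 -0.0681  0.0512]
side pinpoint mould1 0.65 [ 0.619  -0.0516  0.0512]
side pinpoint mould1 0.57 [0.491  0.0967 0.0496]
side pinpoint mould1 0.54 [6.009e-01 2.914e-01 6.000e-04]
scene pinpoint mould1 0.96 [ 0.5084 -0.0639  0.0508]
scene pinpoint mould1 0.78 [ 0.6166 -0.0489  0.0529]
scene pinpoint mould1 0.75 [0.6047 0.2954 0.2082]
scene pinpoint mould1 0.74 [0.461  0.0363 0.0519]
scene pinpoint mould1 0.68 [0.4939 0.0969 0.0481]
32.86104879446933 0.050874162819381834
33.54770910245602 0.050674848879166796
```

Request:
move_arm([
  {"translation": [0,0,0.4],"hand": 0.9,"rot": [0,0,0]},
  {"translation": [0,0,0.8],"hand": 0.9,"rot": [0,0,0]},
  {"translation": [0,0,1.2],"hand": 0.9,"rot": [0,0,0]},
  {"translation": [0,0,1.4],"hand": 0.9,"rot": [0,0,0]},
  {"translation": [0,0,1.4],"hand": 0.9,"rot": [0,0,0]},
])

```text
t: 45.12
eef_pos: [0.6027, 0.0432, 0.0868]
ee_rot: [3.142, 0.001, 3.139]
force: [1.1, 2.6, -5.3]
width: 0.0338
gripper_force: 50.0
```

Request:
move_arm([
  {"translation": [0,0,0.1],"hand": 0.4,"rot": [0,0,0]},
  {"translation": [0,0,0.1],"hand": 0.4,"rot": [0,0,0]},
  {"translation": [0,0,0.1],"hand": 0.4,"rot": [0,0,0]},
  {"translation": [0,0,0],"hand": 0.3,"rot": [0,0,0]},
  {"translation": [0,0,-3],"hand": 0.3,"rot": [0,0,0]},
  {"translation": [0,0,-6],"hand": 0.3,"rot": [0,0,0]},
  {"translation": [0,0,-9],"hand": 0.3,"rot": [0,0,0]},
  {"translation": [0,0,-11],"hand": 0.3,"rot": [0,0,0]},
])

```text
t: 45.78
eef_pos: [0.6033, 0.0428, 0.2007]
ee_rot: [3.141, 0.004, 3.139]
force: [1.2, 0.5, 0.6]
width: 0.0611
gripper_force: 0.0
```

```bash
python3 - <<'E'
from h import *
s=arm.get_state(); print(s['eef_pos'],s['force'],s['width']); 
knob(xy=s['eef_pos'][:2]);knob('side',xy=s['eef_pos'][:2]); find('scene',['mould1']); print(T_tool()[:3,3])
E
```

```text
[0.60330817 0.04282363 0.20074394] [1.15964787 0.47896959 0.64175988] 0.06106679921899465
wrist knob [0.6027 0.0428] 0.1434 1376
side knob [0.597  0.0454] 0.1455 54
scene pinpoint mould1 0.91 [0.4968 0.0993 0.0515]
scene pinpoint mould1 0.74 [ 0.5062 -0.0586  0.0546]
scene pinpoint mould1 0.69 [0.4589 0.0391 0.0523]
scene pinpoint mould1 0.64 [ 0.6159 -0.049   0.0526]
[0.60236664 0.04301711 0.19777655]
```

Pin home in the third hole. To the spray: +4 mm x, +248 mm y.

Request:
move_arm([
  {"translation": [0,0,-3.5],"hand": 1,"rot": [0,0,0]},
  {"translation": [0,4,-3.8],"hand": 1,"rot": [0,0,0]},
  {"translation": [0,8,-3.8],"hand": 1,"rot": [0,0,0]},
  {"translation": [-0.1,12,-3.8],"hand": 1,"rot": [0,0,0]},
  {"translation": [-0.2,16,-3.8],"hand": 1,"rot": [0,0,0]},
  {"translation": [-0.3,20,-3.8],"hand": 1,"rot": [0,0,0]},
  {"translation": [-0.3,23,-3.8],"hand": 1,"rot": [0,0,0]},
  {"translation": [-0.3,24.8,-3.8],"hand": 1,"rot": [0,0,0]},
])

```text
t: 46.65
eef_pos: [0.6051, 0.2939, 0.2328]
ee_rot: [-3.14, -0.002, 3.14]
force: [0.3, -0.7, -0.8]
width: 0.0138
gripper_force: 0.0
```

Request:
move_arm([
  {"translation": [0,0,0],"hand": 1,"rot": [0,0,0]},
  {"translation": [0,0,0],"hand": 1,"rot": [0,0,0]},
  {"translation": [0,0,0],"hand": 1,"rot": [0,0,0]},
  {"translation": [0,0,0],"hand": 1,"rot": [0,0,0]},
  {"translation": [0,0,0],"hand": 1,"rot": [0,0,0]},
])

```text
t: 47.07
eef_pos: [0.606, 0.2898, 0.2349]
ee_rot: [3.142, 0.0, 3.137]
force: [0.4, -0.6, -0.0]
width: 0.0002
gripper_force: 0.0
```

Request:
move_arm([
  {"translation": [0,0.1,2],"hand": 1,"rot": [0,0,0]},
  {"translation": [0,0.1,4],"hand": 1,"rot": [0,0,0]},
  {"translation": [0,0.1,4.9],"hand": 1,"rot": [0,0,0]},
  {"translation": [0,0.1,5.2],"hand": 1,"rot": [0,0,0]},
  {"translation": [0,0.1,5.5],"hand": 1,"rot": [0,0,0]},
  {"translation": [0,0.1,5.8],"hand": 1,"rot": [0,0,0]},
  {"translation": [0,0.1,5.9],"hand": 1,"rot": [0,0,0]},
  {"translation": [0,0.1,5.9],"hand": 1,"rot": [0,0,0]},
])

```text
t: 47.73
eef_pos: [0.606, 0.2911, 0.1794]
ee_rot: [-3.141, 0.002, 3.139]
force: [-8.0, -3.9, 13.7]
width: 0.0002
gripper_force: 7.0
```

Request:
move_arm([
  {"translation": [0,0,0],"hand": 1,"rot": [0,0,0]},
  {"translation": [0,0,0],"hand": 1,"rot": [0,0,0]},
  {"translation": [0,0,0],"hand": 1,"rot": [0,0,0]},
])

```text
t: 47.98
eef_pos: [0.606, 0.2911, 0.1794]
ee_rot: [-3.141, 0.002, 3.139]
force: [-7.6, -4.2, 14.3]
width: 0.0004
gripper_force: 7.0
```

Fully down, so rise clear and check.

Request:
move_arm([
  {"translation": [0,0,-1.5],"hand": 1,"rot": [0,0,0]},
  {"translation": [0,0,-4],"hand": 1,"rot": [0,0,0]},
  {"translation": [0,0,-8],"hand": 1,"rot": [0,0,0]},
  {"translation": [0,0,-11],"hand": 1,"rot": [0,0,0]},
  {"translation": [0,0,-11],"hand": 1,"rot": [0,0,0]},
  {"translation": [0,0,-11],"hand": 1,"rot": [0,0,0]},
])

```text
t: 48.48
eef_pos: [0.6072, 0.2925, 0.2897]
ee_rot: [3.138, 0.005, 3.138]
force: [-0.3, -0.0, -1.0]
width: 0.0003
gripper_force: 0.0
```

```bash
python3 - <<'E'
from h import *
im,d,T=find('scene',['mould1','cutter','sprinkle_jar']); C=cloud('scene',im,d,T)
for p in [(.497,.097),(.506,-.062),(.458,.037),(.616,-.05)]: print(rim(C,p,.05,.04))
im2,d,T=find('side',['mould1','cutter','sprinkle_jar','cap_top'])
knob('side',xy=(.602,.043)); knob('scene',xy=(.602,.043))
cv2.imwrite('pics/end.png',np.vstack([im[90:300,200:480],im2[90:300,180:460]])[:,:,::-1])
E
```

```text
scene pinpoint mould1 0.98 [0.4651 0.0388 0.0551]
scene pinpoint mould1 0.93 [0.497  0.0975 0.0494]
scene pinpoint mould1 0.9 [ 0.5055 -0.0605  0.0528]
scene pinpoint mould1 0.6 [ 0.6147 -0.0486  0.0486]
scene pinpoint cutter 0.63 [ 0.4389 -0.4273 -0.0007]
(array([0.5008, 0.0964]), 0.0323, np.float64(0.114), 60)
(array([ 0.51  , -0.0667]), 0.0316, np.float64(0.1137), 60)
(array([0.4607, 0.0364]), 0.0305, np.float64(0.1137), 48)
(array([ 0.6194, -0.0549]), 0.0314, np.float64(0.1137), 69)
side pinpoint mould1 0.92 [ 0.62   -0.0523  0.0552]
side pinpoint mould1 0.8 [0.4916 0.0996 0.0492]
side pinpoint mould1 0.8 [0.4569 0.038  0.0517]
side pinpoint mould1 0.72 [ 0.5041 -0.0703  0.0533]
side pinpoint cutter 0.69 [ 0.4329 -0.4288  0.0022]
side pinpoint sprinkle_jar 0.68 [ 0.4758  0.2733 -0.0012]
side pinpoint cap_top 0.81 [0.599  0.2935 0.2082]
side knob [0.5988 0.0448] 0.146 53
scene knob [0.6051 0.0411] 0.1462 32
```

View pics/end.png

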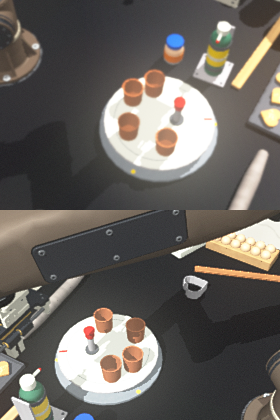

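All four moulds are upright on the platter, the pin is home, the cap is up, and the jar and cutter are in place. I'm handing in.

```bash
python3 -c "
from station import arm
print(arm.job_done())"
```

```text
the job is handed in; nothing more can be done
None
```

The job is handed in (no verdict was returned): all four moulds stand upright on the platter, sprayed at all three stops, with the platter in the third hole, the pin home and the cap up; the cutter and jar were not moved.

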